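# Stir the tumbler's load apart and switch it on

## Robot

A 6-joint arm with a two-finger parallel gripper is mounted at the origin on the work surface; the furniture and walls round the work are solid. World frame = base frame: x ahead of the robot, y to its left, z up, the work surface at z = 0. Lengths are in m, angles in rad, forces in N, time in s.
With the tool pointing down it reaches from about 0.25 to 0.85 m from the base axis. Payload 12.5 kg.
Tool frame: the origin (TCP) lies at the very end of the fingers, on their centre line; the grasp point (between the pads) lies 19 mm behind it; z points along the fingers, y is the line along which they close (so a half turn about z gives the same grasp; the last joint's range is limited). The gripper opens to 93 mm and grips with 3 to 60 N. Pads are 15 mm wide; open, the fingers measure 128 mm over their backs; the gripper's body (75 mm by 188 mm) begins 65 mm behind the grasp point.
Start: joints at [-1.226, 0.351, 1.652, -0, 1.139, -0.085], TCP at [0.229, -0.5, 0.219] pointing down, gripper open.
Joint ranges: [-2.75, 2.75], [-0.79, 2.1], [0.01, 2.65], [-1.57, 4.71], [0.07, 3.14], [-2.87, 2.87]. Speed limits (rad/s): [2.22, 2.22, 2.79, 3.14, 3.14, 3.14].

## Interface

Orientations are given as [roll, pitch, yaw] about the fixed x, y, z axes, in that order (R = Rz(yaw) Ry(pitch) Rx(roll)).
In Python, from cell import env, optics gives the robot as it stands. The module is installed in compiled form; this text tells all that it offers.
- The arm moves only by the tool carry_out, never from a script. Its argument "moves" is a list of rows, each an object with "angular": the turn, a rotation vector about the tool's x, y, z each as a share of 0.08 rad, from -1 to 1, a list of three; "dp": the shift along the tool's x, y, z each as a share of 0.1 m, from -1 to 1, a list of three; "jaw": the opening, from 0 (shut) to 1 (fully open). A call has 1 to 8 rows; each row shifts and turns the commanded pose from where the row before left it, along the tool's axes as they then stand; what a row does not reach is not made up. A row lasts 1/12 s, in which the tool goes at most 41.7 mm and 7.16 degrees, less where a joint would pass 70% of its speed; a pose out of reach is approached as far as the arm can. A call with a number of a shift or a turn outside -1 to 1 is refused whole. A call with a gripper value outside its range is refused whole. The fingers move at their own pace and stop on an object; "force" is the grip in N (left out, the last holds). Time passes only in rows, so rows that do not move let the fingers close. It gives the time, the measured TCP pose, the force, the opening and the grip force at its end, in the units of the state.
- env.get_obs(): the state, without advancing time (a new reading comes with each control period).
- optics.snapshot(name): name is "scene" or "top" or "wrist"; returns the picture (400x640x3 uint8, red, green, blue); there is no depth.
- optics.calibration(name): a dict with "intrinsics" (3x3 intrinsics, pixels), "rvec" (rotation vector, rad) and "tvec" (3), from world to camera coordinates, as OpenCV has them. Camera axes: x right, y down, z forward; pixel columns grow to the right and rows downward; lengths in m; the calibration is good to about 2 mm. A picture is of the moment at which its call begins: read the wrist's pose just before it. calibration takes no time and is no camera call; for the wrist camera it gives the pose at the moment of the call.
- env.job_done(): hands the job in; it is judged then, once.
The state is a dict: "time": time; "joint_pos": joint angles; "dq": joint speeds; "effort": joint torques, N m; "position": TCP position; "tcp_rot": TCP orientation; "wrist_force": force on the tool from outside, world axes, zero at the start; "torque": the same for the moment, N m; "width": finger opening in m; "grip_force": force on a finger pad.
Only numpy, scipy, OpenCV 4.12 (cv2) and the standard library are available. Lean on these libraries where they do the work, as an engineer would, in place of code of your own. Each camera call takes 0.05 s, during which the arm holds its last target. There are 200 camera calls.

## Task

The three brass bushes lie together in the tumbler's bowl and would knock one another: take the wooden stick from its slanting stand and stir the load all the way round the hub with it, until every white bead has been shifted and no two bushes are closer to each other than a bead's width. Then put the stick back, all the way down in its stand, and only after that turn the red main switch on the sloping panel clockwise to on. Stir with the stick only, not the gripper, keep the whole load in the bowl and leave the two bottles standing where they are.

Things in the scene. Friction and masses are not known exactly. Their poses are not given: they have to be found in the camera images.
- bowl: blue open bowl of a vibratory tumbler, fixed on the machine, at any yaw. Origin under its centre, z up; rim 98 mm in outer radius, 56 mm above the origin. In its middle a hub: radius 24 mm at the floor, 23 mm at 26 mm, 11 mm at 56 mm height, with a thin steel stud up to 73 mm. At the start the bushes lie together on its +x side (that of the black drain plug), the beads over the rest
- bowl_floor (a point): centre of the bowl's flat inner floor, 5 mm above the bowl's origin and 39 mm above the worktop; the load lies on the floor, between the hub (radius 24 mm) and the wall (inner radius 84 mm at the floor, 90 mm at the rim)
- stick_grip (a point): point on the axis of the wooden stirring stick (180 mm long, round shaft 13 mm in diameter, its upper 62 mm a flat green handle; about 0.06 kg), 150 mm from its tip, 30 mm below its upper end. z runs along the stick from tip to upper end; the handle measures 22 mm along x and 13 mm along y
- stick: the stick; origin at the centre of its lower tip; same axes as stick_grip
- stand_foot (a point): bottom of the inside of the stick's stand: a square bright steel tube, 31 mm outside, on a dark steel foot, leaning 30 degrees from vertical. z runs up along the tube's axis, out of its mouth; inside 24 mm square. The stick rests loosely in it, its tip here, up to 7 mm off the axis
- stand_mouth (a point): centre of the mouth of the tube, 91 mm up its axis from stand_foot; same axes
- switch_grip (a point): middle of the bar of the red rotary main switch, on its axis, 33 mm out from the sloping panel beside the bowl. z points out of the panel (40 degrees from vertical, towards the robot's side), x along the bar to its white-marked end. Bar 46 mm long, 13 mm wide; its top is 10 mm farther out than this point; it stands on a red disc of 24 mm radius, whose top is 21 mm below this point
- switch (a joint): main switch, rad: 0 off (bar askew, at the white mark), 1.05 on (bar straight up the slope, at the green mark). Grows clockwise as seen looking at the panel. It has spring detents at both ends and snaps over at the middle (0.52)
- glue_bottle: orange glue bottle standing by, 52 mm in diameter, 190 mm high, origin under its centre; leave it alone
- paint_bottle: white paint bottle standing by, 48 mm in diameter, 170 mm high, origin under its centre; leave it alone
- bush_1: brass bush 1 of 3 (workpiece): upright ring 23 mm in diameter, 16 mm high, 40 g; origin at the centre of its underside, z up as it stands
- bush_2: brass bush 2 of 3 (workpiece): upright ring 23 mm in diameter, 16 mm high, 40 g; origin at the centre of its underside, z up as it stands
- bush_3: brass bush 3 of 3 (workpiece): upright ring 23 mm in diameter, 16 mm high, 40 g; origin at the centre of its underside, z up as it stands
- bead_1: white ceramic tumbling bead 1 of 8: ball 20 mm in diameter, 18 g; origin at its centre
- bead_2: white ceramic tumbling bead 2 of 8: ball 20 mm in diameter, 18 g; origin at its centre
- bead_3: white ceramic tumbling bead 3 of 8: ball 20 mm in diameter, 18 g; origin at its centre
- bead_4: white ceramic tumbling bead 4 of 8: ball 20 mm in diameter, 18 g; origin at its centre
- bead_5: white ceramic tumbling bead 5 of 8: ball 20 mm in diameter, 18 g; origin at its centre
- bead_6: white ceramic tumbling bead 6 of 8: ball 20 mm in diameter, 18 g; origin at its centre
- bead_7: white ceramic tumbling bead 7 of 8: ball 20 mm in diameter, 18 g; origin at its centre
- bead_8: white ceramic tumbling bead 8 of 8: ball 20 mm in diameter, 18 g; origin at its centre
Mind the look-alikes: they are no part of the job. Of the things shaped like the part that bears stand_foot, the dark steel one is meant.

How it is judged:
On the way, in this order (a step that is already met when the one before it is completed fails the run):
1. the stick's tip is down among the load in the bowl (z of stick in the frame of bowl below 0.023 m and horizontal distance between stick and bowl below 0.088 m), for 0.1 s.
2. with the stick still in the bowl, every bead has been shifted at least 10 mm from where it lay and no two bushes are closer than 42 mm centre to centre (all of step 1 and distance of each of bead_1, bead_2, bead_3, bead_4, bead_5, bead_6, bead_7, bead_8 from where it was at the start of the episode above 0.01 m and distance between bush_1 and bush_2 above 0.042 m and distance between each of bush_1, bush_2 and bush_3 above 0.042 m), for 0.2 s.
3. the stick is back in its stand, foot at the bottom of the tube, and let go (distance between stick and stand_foot below 0.018 m and contact force between the fingers and stick below 0.05 N), for 0.2 s.
4. the main switch is on (value of joint switch above 0.9 rad), for 0.2 s.
At the end, for the whole second after the job is handed in: The main switch is on (above 0.9 rad), the stick is at rest in its stand with its tip within 18 mm of the tube's bottom, all three bushes are at least 42 mm apart centre to centre, and all beads and bushes are in the bowl (within 90 mm of its axis, below its rim) (value of joint switch above 0.9 rad and distance between stick and stand_foot below 0.018 m and linear speed of stick below 0.02 m/s and distance between bush_1 and bush_2 above 0.042 m and distance between each of bush_1, bush_2 and bush_3 above 0.042 m and horizontal distance between each of bead_1, bead_2, bead_3, bead_4, bead_5, bead_6, bead_7, bead_8, bush_1, bush_2, bush_3 and bowl below 0.09 m and z of each of bead_1, bead_2, bead_3, bead_4, bead_5, bead_6, bead_7, bead_8, bush_1, bush_2, bush_3 in the frame of bowl below 0.045 m); the robot touches nothing.
It fails at once if the main switch was turned on while the stick was out of its stand (value of joint switch above 0.52 rad and distance between stick and stand_foot above 0.03 m).
It fails at once if the main switch was turned on while bushes still lay side by side (value of joint switch above 0.52 rad and (distance between bush_1 and bush_2 below 0.035 m or distance between any of bush_1, bush_2 and bush_3 below 0.035 m)).
It fails at once if a bead or bush was pushed with the gripper instead of the stick (contact force between the fingers and bead_1 above 0.5 N or contact force between the fingers and bead_2 above 0.5 N or contact force between the fingers and bead_3 above 0.5 N or contact force between the fingers and bead_4 above 0.5 N or contact force between the fingers and bead_5 above 0.5 N or contact force between the fingers and bead_6 above 0.5 N or contact force between the fingers and bead_7 above 0.5 N or contact force between the fingers and bead_8 above 0.5 N or contact force between the fingers and bush_1 above 0.5 N or contact force between the fingers and bush_2 above 0.5 N or contact force between the fingers and bush_3 above 0.5 N).
It fails at once if a bead or bush left the bowl (horizontal distance between any of bead_1, bead_2, bead_3, bead_4, bead_5, bead_6, bead_7, bead_8, bush_1, bush_2, bush_3 and bowl above 0.105 m).
It fails at once if a bottle was knocked over or moved more than 30 mm (distance of any of glue_bottle, paint_bottle from where it was at the start of the episode above 0.03 m or angle between any of glue_bottle, paint_bottle's own z axis and vertical above 0.5 rad).
It also fails if it takes over 72 s, if anything falls off the work surface, if the arm or the gripper's body presses on something with over 40 N, if the wrist force passes 120 N, or if a joint passes its speed limit or range.

## Working session

There is one attempt and no reset: what is moved stays moved. The work goes in short steps, Python scripts to look and compute and a tool call to move; the robot and the scene stay as the last step left them, time stands still between calls to the robot, and variables do not carry over. Pictures are saved under pics/ and viewed, at most 10 in all, crops included, and the job is handed in when it is done.

Besides the shell and the picture viewer there is one more tool, called as name(argument=value, ...), one argument or row to a line, values as JSON. carry_out: Moves the arm, as the interface text tells. Its arguments: {"type":"object","properties":{"moves":{"type":"array","items":{"type":"object","properties":{"angular":{"type":"array","items":{"type":"number"}},"dp":{"type":"array","items":{"type":"number"}},"jaw":{"type":"number"}}}},"force":{"type":"number"}},"required":["moves"]}

```bash
mkdir -p pics; python3 - <<'E'
from cell import env, optics
import cv2,numpy as np
o=env.get_obs();print(o)
a=optics.snapshot("scene");b=optics.snapshot("top")
cv2.imwrite("pics/s.png",a[...,::-1]);cv2.imwrite("pics/t.png",b[...,::-1])
for n in("scene","top"):
  c=optics.calibration(n);R=cv2.Rodrigues(np.array(c["rvec"]))[0];print(n,c["intrinsics"],-R.T@np.array(c["tvec"]).ravel(),R[2])
E
```

```text
{'time': 0.0, 'joint_pos': array([-1.22558614e+00,  3.51229735e-01,  1.65243791e+00, -1.93685925e-05,
        1.13910508e+00, -8.45861974e-02]), 'dq': array([ 0.0005011 ,  0.00095589,  0.00027835, -0.00062349, -0.00023334,
       -0.00117431]), 'effort': array([-2.41802212e-03, -4.97334623e+01, -2.85261798e+01,  6.97402772e-02,
        2.56173138e-02, -1.09848081e-04]), 'position': array([ 0.22908267, -0.49963189,  0.21809974]), 'tcp_rot': array([-3.14041532e+00, -8.21795244e-05,  4.29804454e-01]), 'wrist_force': array([0.30107353, 0.4088455 , 0.02251112]), 'torque': array([-0.00124624,  0.02344712,  0.0086062 ]), 'grip_force': 0.0, 'width': 0.09298918399375428}
scene [[379.73569097   0.         313.4953556 ]
 [  0.         379.73569097 196.10610693]
 [  0.           0.           1.        ]] [ 0.00147109 -0.60965898  0.82584538] [ 0.51261845  0.5236727  -0.68043312]
top [[397.7060927    0.         316.63025064]
 [  0.         397.7060927  196.88061666]
 [  0.           0.           1.        ]] [ 0.43740535 -0.06343302  1.13539558] [ 0.09483254  0.01038767 -0.99543904]
```

View pics/s.png

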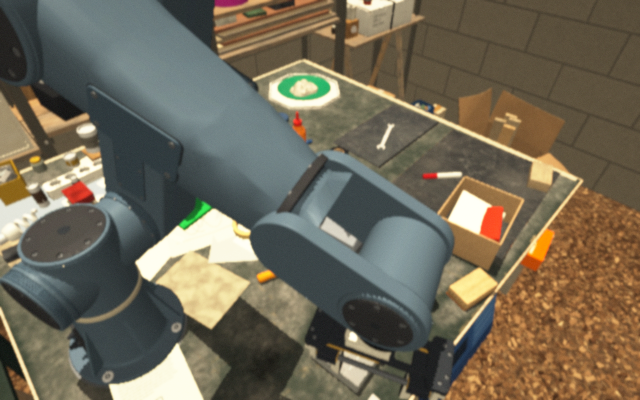

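View pics/t.png

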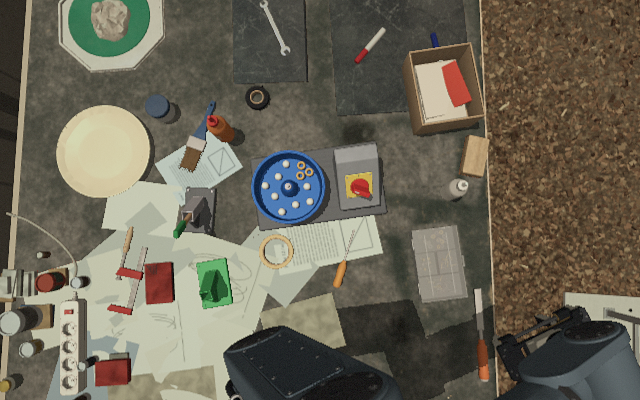

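The top view shows:
- the blue bowl at (289,187), with the bushes near (302,170)
- the red switch on its yellow plate at (360,187)
- a dark stand with a green-handled stick at (198,210)
- a bright green look-alike stand at (214,285)
- the orange glue bottle at (220,127) and the white paint bottle at (459,188)

The arm blocks most of the scene view.

```bash
cat > h.py <<'E'
from cell import env, optics
import cv2,numpy as np
from scipy.spatial.transform import Rotation as Ro
def cam(n):
    c=optics.calibration(n);K=np.array(c["intrinsics"]);R=cv2.Rodrigues(np.array(c["rvec"]))[0];t=np.array(c["tvec"]).ravel();return K,R,t
def ray(C,uv):
    K,R,t=C;d=R.T@np.linalg.solve(K,[uv[0],uv[1],1.]);return -R.T@t,d/np.linalg.norm(d)
def onz(C,uv,z):
    o,d=ray(C,uv);return o+d*(z-o[2])/d[2]
def tri(obs):
    A=np.zeros((3,3));b=np.zeros(3)
    for C,uv in obs:
        o,d=ray(C,uv);P=np.eye(3)-np.outer(d,d);A+=P;b+=P@o
    x=np.linalg.solve(A,b);return x,[np.linalg.norm((np.eye(3)-np.outer(ray(C,u)[1],ray(C,u)[1]))@(x-ray(C,u)[0])) for C,u in obs]
def proj(C,p):
    K,R,t=C;q=K@(R@np.array(p)+t);return q[:2]/q[2]
def pose():
    o=env.get_obs();return np.array(o["position"]),Ro.from_euler("xyz",o["tcp_rot"]),o
E
python3 - <<'E'
from h import *
im=cv2.imread("pics/t.png");C=cam("top")
c=im[95:310,150:400];cv2.imwrite("pics/c1.png",cv2.resize(c,None,fx=2.75,fy=2.75,interpolation=cv2.INTER_CUBIC))
for n,uv,z in[("bowl",(289,187),.09),("stand",(198,205),.05),("handle",(180,228),.15),("switch",(360,187),.1),("glue",(220,127),.1),("paint",(459,188),.1)]:print(n,onz(C,uv,z).round(3))
w=cam("wrist");p,R,o=pose();print("cam in tool",R.inv().apply(-w[1].T@w[2]-p),R.inv().apply(w[1][2]),w[0][0])
E
```

```text
bowl [0.564 0.021 0.09 ]
stand [0.52  0.274 0.05 ]
handle [0.455 0.286 0.15 ]
switch [ 0.562 -0.166  0.1  ]
glue [0.724 0.205 0.1  ]
paint [ 0.558 -0.424  0.1  ]
cam in tool [ 0.06522219 -0.00045728 -0.1645062 ] [-2.38200890e-01 -9.70487593e-04  9.71215421e-01] [284.33522207   0.         322.20251188]
```

View pics/c1.png

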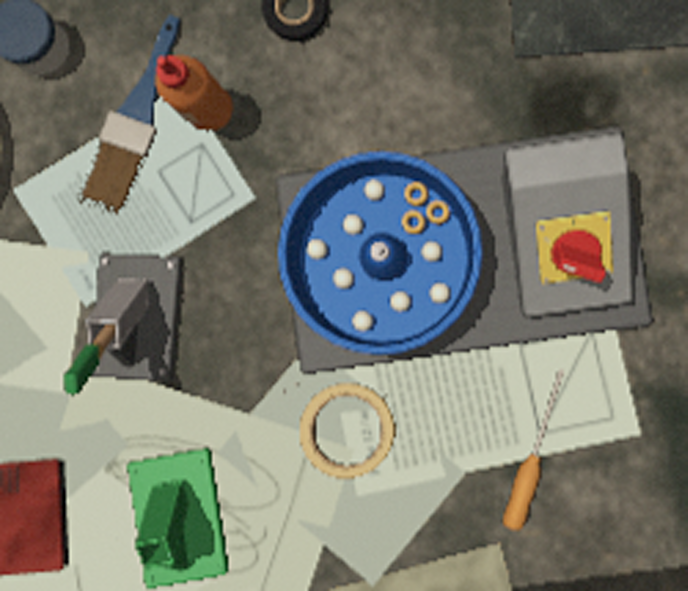

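The dark stand is at crop (110,320), full-image px (188,215) at its mouth, with the green handle end at crop (75,385). The green block at crop (180,520) is the look-alike. The bushes are at crop (414,192), (436,211) and (413,221), and the switch bar is at crop (580,258). I choose the dark stand and will swing over it for a close check.

carry_out(
  moves=[
    {"dp":[0.15,-0.2,-0.2]},
    {"dp":[0.19,-0.24,-0.2]},
    {"dp":[0.19,-0.24,-0.2]},
    {"dp":[0.19,-0.24,-0.2]},
    {"dp":[0.19,-0.24,-0.2]},
    {"dp":[0.19,-0.24,0]},
    {"dp":[0.19,-0.24,0]},
    {"dp":[0.19,-0.24,0]},
  ],
)

```text
invalid input at $.moves[0]: expected keys angular, dp, jaw
```

carry_out(
  moves=[
    {"dp":[0.19,-0.24,0]},
    {"dp":[0.19,-0.24,0]},
    {"dp":[0.19,-0.24,0]},
    {"dp":[0.19,-0.24,0]},
    {"dp":[0.19,-0.24,0]},
    {"dp":[0.19,-0.24,0]},
    {"dp":[0.19,-0.24,0]},
    {"dp":[0.19,-0.24,0]},
  ],
)

```text
invalid input at $.moves[0]: expected keys angular, dp, jaw
```

carry_out(
  moves=[
    {"dp":[0.19,-0.24,0]},
    {"dp":[0.19,-0.24,0]},
    {"dp":[0.19,-0.24,0]},
    {"dp":[0.19,-0.24,0]},
    {"dp":[0.19,-0.24,0]},
    {"dp":[0.19,-0.24,0]},
    {"dp":[0.19,-0.24,0]},
    {"dp":[0,0,0]},
  ],
)

```text
invalid input at $.moves[0]: expected keys angular, dp, jaw
```

```bash
python3 - <<'E'
from h import *
p,R,o=pose();print(p,o["tcp_rot"],o["time"])
W=cam("wrist");a=optics.snapshot("wrist")
b=optics.snapshot("scene");np.savez("v1.npz",K=W[0],R=W[1],t=W[2],w=a,s=b)
cv2.imwrite("pics/both.png",np.vstack([a[:,:,::-1][0:300],b[:,:,::-1][100:400]]))
E
```

```text
[ 0.22908015 -0.49968056  0.21816049] [-3.14054223e+00 -4.84957682e-05  4.29795065e-01] 0.1
```

View pics/both.png

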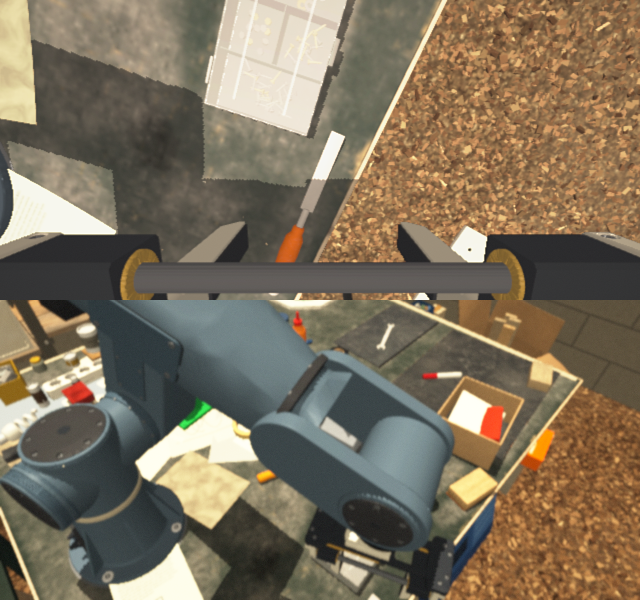

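The moves were refused because every key is needed. The wrist view shows the fingers filling rows above about 230, so the target has to sit ahead of the tool, along its +x. I'll redo the swing with all keys.

carry_out(
  moves=[
    {"dp":[0.15,-0.2,-0.2],"angular":[0,0,0],"jaw":1},
    {"dp":[0.18,-0.24,-0.2],"angular":[0,0,0],"jaw":1},
    {"dp":[0.18,-0.24,-0.2],"angular":[0,0,0],"jaw":1},
    {"dp":[0.18,-0.24,-0.2],"angular":[0,0,0],"jaw":1},
    {"dp":[0.18,-0.24,-0.2],"angular":[0,0,0],"jaw":1},
    {"dp":[0.18,-0.24,0],"angular":[0,0,0],"jaw":1},
    {"dp":[0.18,-0.24,0],"angular":[0,0,0],"jaw":1},
    {"dp":[0.18,-0.24,0],"angular":[0,0,0],"jaw":1},
  ],
)

```text
time: 0.87
position: [0.279, -0.2689, 0.3188]
tcp_rot: [3.141, -0.0, 0.43]
wrist_force: [0.3, 0.1, -0.3]
width: 0.0931
grip_force: 0.0
```

carry_out(
  moves=[
    {"dp":[0.18,-0.24,0],"angular":[0,0,0],"jaw":1},
    {"dp":[0.18,-0.24,0],"angular":[0,0,0],"jaw":1},
    {"dp":[0.18,-0.24,0],"angular":[0,0,0],"jaw":1},
    {"dp":[0.18,-0.24,0],"angular":[0,0,0],"jaw":1},
    {"dp":[0.18,-0.24,0],"angular":[0,0,0],"jaw":1},
    {"dp":[0.18,-0.24,0],"angular":[0,0,0],"jaw":1},
    {"dp":[0.18,-0.24,0],"angular":[0,0,0],"jaw":1},
    {"dp":[0.18,-0.24,0],"angular":[0,0,0],"jaw":1},
  ],
)

```text
time: 1.53
position: [0.3298, -0.0343, 0.3187]
tcp_rot: [3.141, -0.0, 0.43]
wrist_force: [1.1, 0.2, -0.5]
width: 0.0931
grip_force: 0.0
```

carry_out(
  moves=[
    {"dp":[0.18,-0.24,0],"angular":[0,0,0],"jaw":1},
    {"dp":[0.18,-0.24,0],"angular":[0,0,0],"jaw":1},
    {"dp":[0.18,-0.24,0],"angular":[0,0,0],"jaw":1},
    {"dp":[0.18,-0.24,0],"angular":[0,0,0],"jaw":1},
    {"dp":[0.18,-0.24,0],"angular":[0,0,0],"jaw":1},
    {"dp":[0.18,-0.24,0],"angular":[0,0,0],"jaw":1},
    {"dp":[0,0,0],"angular":[0,0,0],"jaw":1},
    {"dp":[0,0,0],"angular":[0,0,0],"jaw":1},
  ],
)

```text
time: 2.2
position: [0.3679, 0.141, 0.3183]
tcp_rot: [-3.142, 0.001, 0.433]
wrist_force: [-0.1, -0.8, -1.2]
width: 0.0932
grip_force: 0.0
```

```bash
python3 - <<'E'
from h import *
p,R,o=pose();print(p,o["tcp_rot"],o["time"],o["joint_pos"].round(2))
W=cam("wrist");a=optics.snapshot("wrist")
b=optics.snapshot("scene");np.savez("v1.npz",K=W[0],R=W[1],t=W[2],w=a,s=b)
for q in [(0.455,0.286,.15),(.5,.26,.01),(.56,.02,.09)]:print(proj(W,q),proj(cam("scene"),q))
cv2.imwrite("pics/both2.png",np.vstack([a[:,:,::-1][0:300],b[:,:,::-1][0:300]]))
E
```

```text
[0.36787383 0.14095345 0.31831546] [-3.14150126e+00  9.41626718e-04  4.32586983e-01] 2.2 [ 0.25 -0.05  1.87 -0.    1.32  1.39]
[234.27611307  55.19327395] [214.71092409 144.86266264]
[288.24793537  56.15536759] [237.92376352 177.2692367 ]
[470.20892838  80.02420823] [299.46343203 184.93093098]
```

View pics/both2.png

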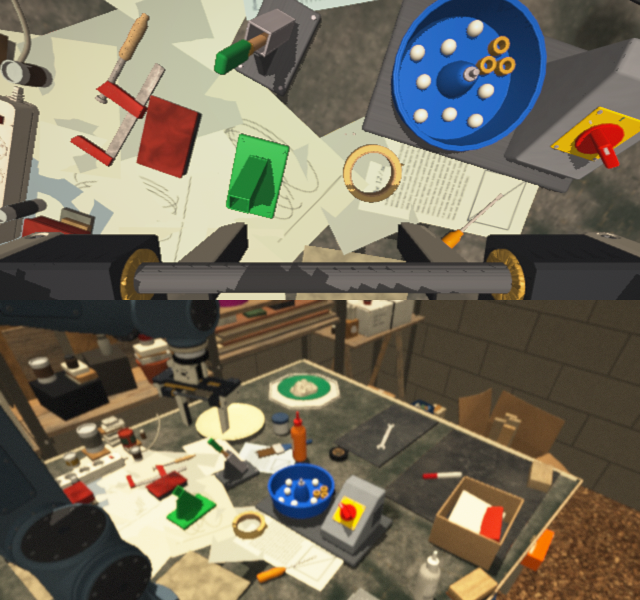

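The wrist view (top half) shows the dark stand at (275,40) with the stick's green handle at (235,57), the green decoy at (258,180), the bowl at (470,75), the bushes at (501,44), (488,64) and (506,65), and the switch at (600,140). In the scene view the stand is at (237,165), the bowl at (300,190) and the switch at (348,212). One montage crop will give the exact corners.

```bash
python3 - <<'E'
from h import *
d=np.load("v1.npz");w=d["w"][...,::-1];s=d["s"][...,::-1];t=cv2.imread("pics/t.png")
def up(im,x,y,ww,hh,f):return cv2.resize(im[y:y+hh,x:x+ww],None,fx=f,fy=f,interpolation=cv2.INTER_CUBIC)
A=up(w,205,0,133,100,3); A2=up(w,560,90,80,100,3)[:, :240]
B=up(t,170,182,50,60,5);B2=up(t,335,165,50,60,5)
Cc=up(s,200,130,60,60,5)[:300,:300]
m=np.zeros((600,800,3),np.uint8);m[:300,:399]=A;m[:300,400:640]=A2
m[300:,:250]=B;m[300:,250:500]=B2;m[300:,500:800]=Cc
cv2.imwrite("pics/m.png",m)
def hmask(im):
    h=cv2.cvtColor(np.ascontiguousarray(im),cv2.COLOR_BGR2HSV);return cv2.inRange(h,(45,90,30),(85,255,255))
for n,im,(x0,y0,x1,y1) in(("w",w,(205,0,300,90)),("t",t,(170,205,200,245)),("s",s,(195,130,235,160))):
    k=hmask(im);z=np.zeros_like(k);z[y0:y1,x0:x1]=k[y0:y1,x0:x1]
    c=max(cv2.findContours(z,0,2)[0],key=cv2.contourArea);print(n,cv2.contourArea(c),cv2.boundingRect(c),cv2.minAreaRect(c))
E
```

```text
w 716.0 (214, 40, 37, 35) ((231.86764526367188, 56.27941131591797), (20.922828674316406, 43.732139587402344), 59.03623962402344)
t 108.0 (174, 220, 12, 19) ((179.38462829589844, 228.9230499267578), (7.211102485656738, 19.414506912231445), 33.690067291259766)
s 62.0 (208, 138, 14, 13) ((214.44754028320312, 144.50279235839844), (15.609176635742188, 5.0543999671936035), 41.987213134765625)
```

View pics/m.png

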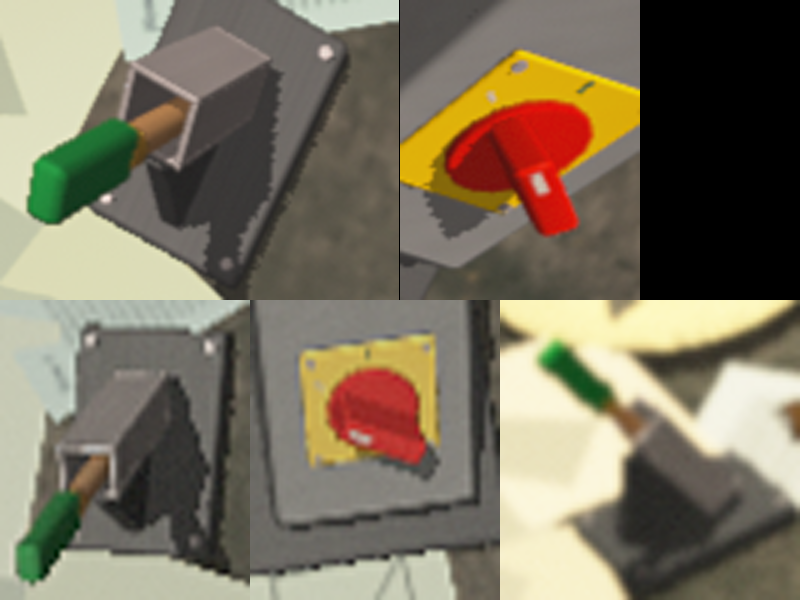

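The montage shows the stand's square mouth (wrist px ≈ (249,22), (270,33), (264,55), (245,42)), the handle's flat end facing up-left, and the switch bar running from upper left to lower right on the yellow plate. Next I triangulate.

```bash
cat > geo.py <<'E'
from h import *
d=np.load("v1.npz");W=(d["K"],d["R"],d["t"]);T=cam("top");S=cam("scene")
E
python3 - <<'E'
from geo import *
P=lambda *o:tri(o)
wc=[(249.3,21.7),(270.3,33.3),(264.3,55),(245,41.7)];tc=[(182.4,211.6),(193.2,211),(191.6,221.6),(183.2,220)]
X=[]
for a,b in zip(wc,tc):
    x,e=P((W,a),(T,b));X.append(x);print("corner",x.round(4),np.round(e,4))
X=np.array(X);m=X.mean(0);print("mouth",m,[np.linalg.norm(X[i]-X[i-1]).round(4) for i in range(4)]);n=np.cross(X[1]-X[0]+X[2]-X[3],X[3]-X[0]+X[2]-X[1]);n/=np.linalg.norm(n);print("n",n)
he,e=P((W,(221,63.3)),(T,(176,235)),(S,(210.4,141)));print("hend",he,e)
hs,e=P((W,(245,49)),(T,(183,221)),(S,(221,150.4)));print("hstart",hs,e,np.linalg.norm(he-hs))
u=he-m;print("stick dir via mouth",u/np.linalg.norm(u),np.linalg.norm(u))
# bowl
t=cv2.imread("pics/t.png");h=cv2.cvtColor(t,cv2.COLOR_BGR2HSV);k=cv2.inRange(h,(100,120,40),(120,255,255));k[:, :245]=0;k[:,330:]=0;k[:145]=0;k[230:]=0
c=max(cv2.findContours(k,0,2)[0],key=cv2.contourArea);E=cv2.fitEllipse(cv2.convexHull(c));print(E)
pts=np.array([onz(T,p[0],.09) for p in cv2.convexHull(c)]);
A=np.c_[pts[:,:2],np.ones(len(pts))];s=np.linalg.lstsq(A,(pts[:,:2]**2).sum(1),rcond=None)[0];cc=s[:2]/2;print("bowl",cc,np.sqrt(s[2]+cc@cc))
for q in [(302,165-.0),(309,172),(300.5,175)]:print("bush",onz(T,q,.055)[:2]-cc)
for q in[(374,188),(352,224),(317,248),(343,278),(362,320),(400,301),(439,292),(431,251),(380,252)]:print("bead/stud",(onz(T,(150+q[0]/2.752,95+q[1]/2.75),.049 if q[0]!=380 else .107)[:2]-cc).round(3))
E
```

```text
corner [0.4977 0.2927 0.1194] [0.0008 0.0008]
corner [0.5009 0.2726 0.0957] [0.001 0.001]
corner [0.4709 0.2611 0.1365] [0.0009 0.0009]
corner [0.4761 0.2898 0.1196] [0.0007 0.0007]
mouth [0.48637752 0.27904361 0.11781601] [np.float64(0.0217), np.float64(0.0312), np.float64(0.0519), np.float64(0.0337)]
n [-0.63961142  0.1322492  -0.75723667]
hend [0.44054611 0.28684745 0.17104367] [np.float64(0.0012148214573456438), np.float64(0.0028077308922566237), np.float64(0.0033775230589558306)]
hstart [0.47192832 0.2885076  0.11897675] [np.float64(0.0028639494012517026), np.float64(0.0019513266511149462), np.float64(0.0013442012091257663)] 0.06081581052648178
stick dir via mouth [-0.64850415  0.11042256  0.7531595 ] 0.07067249334358933
((287.8853454589844, 186.55535888671875), (73.10940551757812, 74.08865356445312), 75.50664520263672)
bowl [0.56564531 0.02367111] 0.09785419116722804
bush [ 0.06294906 -0.03583789]
bush [ 0.04339871 -0.05507867]
bush [ 0.03518646 -0.03173431]
bead/stud [0.069 0.009]
bead/stud [0.032 0.031]
bead/stud [0.008 0.066]
bead/stud [-0.022  0.04 ]
bead/stud [-0.064  0.02 ]
bead/stud [-0.045 -0.017]
bead/stud [-0.037 -0.056]
bead/stud [ 0.005 -0.048]
bead/stud [-0.003 -0.002]
```

```bash
python3 - <<'E'
from geo import *
for n,C,l in(("T",T,[(188,190),(212,191.4),(209,230)]),("W",W,[(240,66.7),(280.3,88),(313.3,17.3)])):
    Q=[onz(C,q,.008)[:2] for q in l];print(n,np.round(Q,4),[np.degrees(np.arctan2(*(Q[i]-Q[i+1])[::-1])).round(1) for i in (0,1)])
print("mouth .096",onz(T,(187.6,216),.096),onz(W,(257.3,37.9),.096),onz(S,(226.5,153),.096))
for az in(180,183,186,190):
    a=np.radians(az);u=np.array([.5*np.cos(a),.5*np.sin(a),.866]);he=np.array([.4405,.2868,.171])
    f=lambda s:he-u*s
    print(az,"tip",f(.18).round(4),[[proj(C,f(s)).round(1).tolist() for s in(0,.062,.089)] for C in(W,T,S)])
# handle end face long dir on plane perpendicular
u=np.array([-.5,0,.866])
def onpl(C,uv):
    o,d=ray(C,uv);return o+d*(((np.array([.4405,.2868,.171])-o)@u)/(d@u))
f=[onpl(W,(205+a/3,b/3)) for a,b in((38,155),(65,165),(58,222),(30,215))]
print(np.round(f,4));print([np.linalg.norm(f[i]-f[i-1]).round(4) for i in range(4)],(f[2]-f[1]+f[3]-f[0])/np.linalg.norm(f[2]-f[1]+f[3]-f[0]))
E
```

```text
T [[0.5661 0.3165]
 [0.5617 0.2475]
 [0.4517 0.2536]] [np.float64(86.4), np.float64(-3.2)]
W [[0.4553 0.3223]
 [0.4528 0.2537]
 [0.5648 0.2474]] [np.float64(87.9), np.float64(176.8)]
mouth .096 [0.48739784 0.28597376 0.096     ] [0.48976423 0.28613646 0.096     ] [0.49311715 0.29297201 0.096     ]
180 tip [0.5305 0.2868 0.0151] [[[222.3, 63.9], [247.0, 47.8], [255.8, 42.0]], [[176.4, 233.9], [184.3, 221.8], [187.5, 217.0]], [[209.2, 140.9], [220.9, 151.2], [225.6, 155.4]]]
183 tip [0.5304 0.2915 0.0151] [[[222.3, 63.9], [245.7, 47.2], [254.0, 41.2]], [[176.4, 233.9], [183.7, 221.8], [186.6, 217.0]], [[209.2, 140.9], [220.5, 151.0], [225.2, 155.1]]]
186 tip [0.53   0.2962 0.0151] [[[222.3, 63.9], [244.3, 46.6], [252.2, 40.5]], [[176.4, 233.9], [183.1, 221.9], [185.8, 217.0]], [[209.2, 140.9], [220.2, 150.8], [224.7, 154.8]]]
190 tip [0.5291 0.3024 0.0151] [[[222.3, 63.9], [242.5, 46.0], [249.8, 39.7]], [[176.4, 233.9], [182.2, 222.0], [184.6, 217.2]], [[209.2, 140.9], [219.8, 150.5], [224.0, 154.5]]]
[[0.449  0.2929 0.1759]
 [0.4498 0.2836 0.1764]
 [0.4325 0.2833 0.1664]
 [0.4306 0.2933 0.1653]]
[np.float64(0.0212), np.float64(0.0094), np.float64(0.02), np.float64(0.0102)] [-0.86601832  0.00129768 -0.50001058]
```

The stand is consistent across views: plate at (0.508, 0.285), mouth ≈ (0.4885, 0.286, 0.096), lean 30° towards −x. The handle is 22 mm wide in the lean plane, so the gripper closes along world y. First I align the tool: yaw, then 31° of tilt.

carry_out(
  moves=[
    {"dp":[0,0,0],"angular":[0,0,0.94],"jaw":1},
    {"dp":[0,0,0],"angular":[0,0,0.94],"jaw":1},
    {"dp":[0,0,0],"angular":[0,0,0.94],"jaw":1},
    {"dp":[0,0,0],"angular":[0,0,0.94],"jaw":1},
    {"dp":[0,0,0],"angular":[0,0,0.94],"jaw":1},
    {"dp":[0,0,0],"angular":[0,0,0.94],"jaw":1},
    {"dp":[0.05,-0.3,0],"angular":[0,0,0],"jaw":1},
    {"dp":[0.05,-0.3,0],"angular":[0,0,0],"jaw":1},
  ],
)

```text
time: 2.97
position: [0.3797, 0.1989, 0.3191]
tcp_rot: [-3.141, -0.001, -0.026]
wrist_force: [0.7, -0.8, 0.1]
width: 0.0927
grip_force: 0.0
```

carry_out(
  moves=[
    {"dp":[0,-0.3,0],"angular":[0,0.95,0],"jaw":1},
    {"dp":[0,-0.3,0],"angular":[0,0.95,0],"jaw":1},
    {"dp":[0,-0.2,0],"angular":[0,0.95,0],"jaw":1},
    {"dp":[0,0,0],"angular":[0,0.95,0],"jaw":1},
    {"dp":[0,0,0],"angular":[0,0.95,0],"jaw":1},
    {"dp":[0,0,0],"angular":[0,0.95,0],"jaw":1},
    {"dp":[0,0,0],"angular":[0,0.95,0],"jaw":1},
    {"dp":[0,0,0],"angular":[0,0,0],"jaw":1},
  ],
)

```text
time: 3.63
position: [0.3801, 0.2784, 0.3179]
tcp_rot: [3.14, -0.534, -0.021]
wrist_force: [-0.4, -0.0, -0.5]
width: 0.0928
grip_force: 0.0
```

```bash
cat >> h.py <<'E'
def delta(tp,tz=None,ty=None):
    "needed shift (tool axes, in shares) and turn (tool rotvec, shares) to put TCP at tp with z=tz, y~ty"
    p,R,o=pose();print("t",round(o["time"],2),"p",p.round(4),"rot",np.round(o["tcp_rot"],3),"q",o["joint_pos"].round(2))
    print("dp",(R.inv().apply(np.array(tp)-p)/.1).round(2))
    if tz is not None:
        z=np.array(tz)/np.linalg.norm(tz);y=np.array(ty)-z*(z@np.array(ty));y/=np.linalg.norm(y);x=np.cross(y,z)
        print("turn",((R.inv()*Ro.from_matrix(np.c_[x,y,z])).as_rotvec()/.08).round(2))
E
python3 - <<'E'
from h import *
delta((.415,.288,.214),(.515,-.018,-.857),(0,-1,0))
p,R,o=pose();W=cam("wrist");a=optics.snapshot("wrist");np.savez("v2.npz",K=W[0],R=W[1],t=W[2],w=a)
im=a[...,::-1].copy()
h=cv2.cvtColor(im,cv2.COLOR_BGR2HSV);k=cv2.inRange(h,(45,90,30),(85,255,255))
for c in cv2.findContours(k,0,2)[0]:
    if cv2.contourArea(c)>150:print(cv2.boundingRect(c),cv2.minAreaRect(c))
he=np.array([.4405,.2868,.171]);u=np.array([-.515,.018,.857])
print([proj(W,he-u*s).round(1) for s in(0,.062,.18)])
cv2.imwrite("pics/w2.png",im[:300])
E
```

```text
t 3.63 p [0.3801 0.2784 0.3179] rot [ 3.14  -0.534 -0.021] q [ 0.74 -0.06  1.98 -0.48  0.88  2.58]
dp [-0.23 -0.1   1.07]
turn [-0.07  0.09 -0.22]
(321, 293, 59, 31) ((350.0, 308.0), (30.0, 58.0), 90.0)
(308, 186, 13, 27) ((313.9264221191406, 198.97132873535156), (11.136088371276855, 26.31712532043457), 2.862405300140381)
[array([314.2, 203.4]), array([315.7, 191.4]), array([317.6, 176.4])]
```

View pics/w2.png

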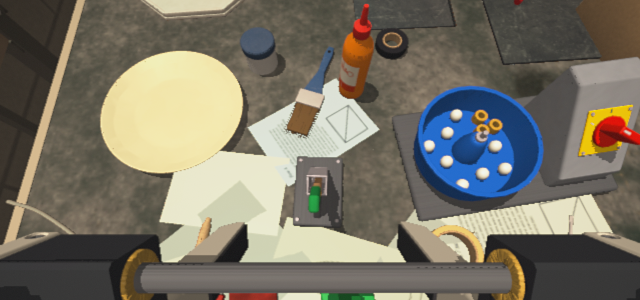

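The wrist view looks along the stick: green handle at (314,199), its long side vertical, inside the tube mouth at (317,180) on the dark plate, as predicted. So the choice is right. I move in along the axis.

carry_out(
  moves=[
    {"dp":[-0.06,-0.03,0.27],"angular":[0,0,-0.2],"jaw":1},
    {"dp":[-0.06,-0.03,0.27],"angular":[0,0,0],"jaw":1},
    {"dp":[-0.06,-0.02,0.27],"angular":[0,0,0],"jaw":1},
    {"dp":[-0.05,-0.02,0.26],"angular":[0,0,0],"jaw":1},
    {"dp":[0,0,0],"angular":[0,0,0],"jaw":1},
    {"dp":[0,0,0],"angular":[0,0,0],"jaw":1},
  ],
)

```text
time: 4.18
position: [0.4163, 0.2879, 0.2145]
tcp_rot: [3.13, -0.529, -0.004]
wrist_force: [-0.5, -1.1, 1.1]
width: 0.0928
grip_force: 0.0
```

```bash
python3 - <<'E'
from h import *
delta((.4655,.2858,.129),(.515,-.018,-.857),(0,-1,0))
p,R,o=pose();W=cam("wrist");a=optics.snapshot("wrist")
im=a[...,::-1].copy()
h=cv2.cvtColor(im,cv2.COLOR_BGR2HSV);k=cv2.inRange(h,(45,90,30),(85,255,255))
for c in cv2.findContours(k,0,2)[0]:
    if cv2.contourArea(c)>150:print(cv2.boundingRect(c),cv2.minAreaRect(c))
he=np.array([.4405,.2868,.171]);u=np.array([-.515,.018,.857])
print([proj(W,he-u*s).round(1) for s in(0,.062,.18)])
cv2.imwrite("pics/w3.png",im)
E
```

```text
t 4.18 p [0.4163 0.2879 0.2145] rot [ 3.13  -0.529 -0.004] q [ 0.7   0.14  2.05 -0.61  0.63  2.71]
dp [-0.01  0.01  0.99]
turn [-0.05  0.15 -0.04]
(323, 294, 71, 31) ((357.8741760253906, 308.9543762207031), (29.43686294555664, 69.77555847167969), 88.8982925415039)
(314, 186, 18, 40) ((322.79486083984375, 205.4879150390625), (16.207279205322266, 39.4024772644043), 3.3664605617523193)
[array([323.2, 212.2]), array([323.3, 193.4]), array([323.4, 173.2])]
```

carry_out(
  moves=[
    {"dp":[0,0,0.25],"angular":[0,0.1,0],"jaw":1},
    {"dp":[0,0,0.25],"angular":[0,0,0],"jaw":1},
    {"dp":[0,0,0.25],"angular":[0,0,0],"jaw":1},
    {"dp":[0,0,0.24],"angular":[0,0,0],"jaw":1},
    {"dp":[0,0,0],"angular":[0,0,0],"jaw":0.4},
    {"dp":[0,0,0],"angular":[0,0,0],"jaw":0},
    {"dp":[0,0,0],"angular":[0,0,0],"jaw":0},
    {"dp":[0,0,0],"angular":[0,0,0],"jaw":0},
  ],
  force=30,
)

```text
time: 4.9
position: [0.4685, 0.2874, 0.135]
tcp_rot: [3.134, -0.535, -0.001]
wrist_force: [-1.4, 0.2, -0.2]
width: 0.071
grip_force: 0.0
```

carry_out(
  moves=[
    {"dp":[0,0,0],"angular":[0,0,0],"jaw":0},
    {"dp":[0,0,0],"angular":[0,0,0],"jaw":0},
    {"dp":[0,0,0],"angular":[0,0,0],"jaw":0},
    {"dp":[0,0,0],"angular":[0,0,0],"jaw":0},
  ],
  force=30,
)

```text
time: 5.23
position: [0.4684, 0.287, 0.1334]
tcp_rot: [3.133, -0.533, -0.0]
wrist_force: [0.2, -0.5, 0.5]
width: 0.0439
grip_force: 0.0
```

carry_out(
  moves=[
    {"dp":[0,0,0],"angular":[0,0,0],"jaw":0},
    {"dp":[0,0,0],"angular":[0,0,0],"jaw":0},
    {"dp":[0,0,0],"angular":[0,0,0],"jaw":0},
    {"dp":[0,0,0],"angular":[0,0,0],"jaw":0},
    {"dp":[0,0,0],"angular":[0,0,0],"jaw":0},
    {"dp":[0,0,0],"angular":[0,0,0],"jaw":0},
  ],
  force=30,
)

```text
time: 5.73
position: [0.4684, 0.2869, 0.133]
tcp_rot: [3.133, -0.533, -0.0]
wrist_force: [0.2, 0.4, 0.6]
width: 0.0128
grip_force: 30.0
```

Gripped at 12.8 mm, as the handle should be. Now I pull out along the tube axis, then set the stick upright.

carry_out(
  moves=[
    {"dp":[0,0,-0.15],"angular":[0,0,0],"jaw":0},
    {"dp":[0,0,-0.25],"angular":[0,0,0],"jaw":0},
    {"dp":[0,0,-0.3],"angular":[0,0,0],"jaw":0},
    {"dp":[0,0,-0.3],"angular":[0,0,0],"jaw":0},
    {"dp":[0,0,-0.3],"angular":[0,0,0],"jaw":0},
    {"dp":[0,0,-0.3],"angular":[0,0,0],"jaw":0},
    {"dp":[0,0,-0.2],"angular":[0,0,0],"jaw":0},
    {"dp":[0,0,0],"angular":[0,0,0],"jaw":0},
  ],
)

```text
time: 6.4
position: [0.3766, 0.2895, 0.2917]
tcp_rot: [3.137, -0.537, -0.001]
wrist_force: [0.3, 0.1, -0.8]
width: 0.013
grip_force: 30.0
```

carry_out(
  moves=[
    {"dp":[0,0,0],"angular":[0,-0.9,0],"jaw":0},
    {"dp":[0,0,0],"angular":[0,-0.9,0],"jaw":0},
    {"dp":[0,0,0],"angular":[0,-0.9,0],"jaw":0},
    {"dp":[0,0,0],"angular":[0,-0.9,0],"jaw":0},
    {"dp":[0,0,0],"angular":[0,-0.9,0],"jaw":0},
    {"dp":[0,0,0],"angular":[0,-0.9,0],"jaw":0},
    {"dp":[0,0,0],"angular":[0,-0.9,0],"jaw":0},
    {"dp":[0,0,0],"angular":[0,-0.4,0],"jaw":0},
  ],
)

```text
time: 7.07
position: [0.378, 0.2881, 0.2869]
tcp_rot: [3.133, 0.008, -0.006]
wrist_force: [-0.3, -0.0, -0.3]
width: 0.013
grip_force: 30.0
```

```bash
python3 - <<'E'
from h import *
delta((.5656-.03,.0237+.052,.30),(0,0,-1),(0,-1,0))
p,R,o=pose();z=R.apply([0,0,1]);S=cam("scene");W=cam("wrist")
b=optics.snapshot("scene")[...,::-1];a=optics.snapshot("wrist")[...,::-1]
for C in(S,W):print([proj(C,p+z*s).round(1) for s in(-.04,0,.133)])
x,y=proj(S,p+z*.08);x=int(max(0,x-60));y=int(max(0,y-60))
cv2.imwrite("pics/s3.png",np.hstack([cv2.resize(b[y:y+120,x:x+120],(400,400)),cv2.resize(a[130:330,220:420],(400,400))]));print(x,y,o["width"])
E
```

```text
t 7.07 p [0.378  0.2881 0.2869] rot [ 3.133  0.008 -0.006] q [ 0.55  0.15  1.74 -0.    1.26  2.13]
dp [ 1.59  2.12 -0.13]
turn [ 0.1   0.1  -0.08]
[array([177.8, 101. ]), array([181.3, 114.4]), array([191.8, 154.4])]
[array([323. , 266.4]), array([322.9, 235.4]), array([322.7, 189.3])]
127 79 0.012952754886853716
```

View pics/s3.png

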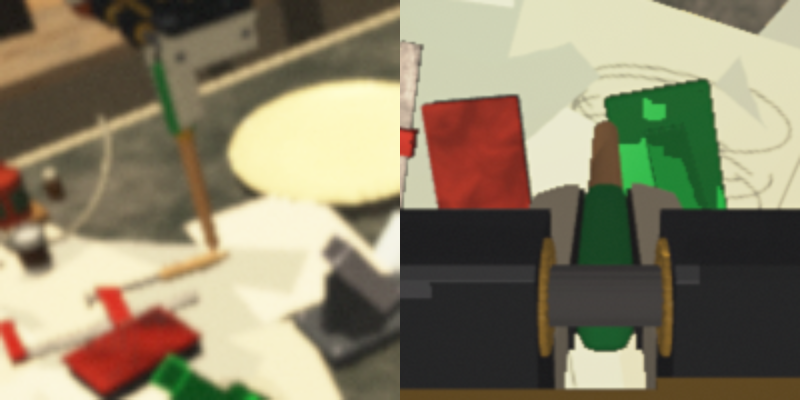

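The stick hangs straight along the tool. Its tip is at scene px (191,153) against (192,154) predicted, so it lies about 132 mm below the TCP. I go over the free spot between bush 1, bush 3 and bead 1.

carry_out(
  moves=[
    {"dp":[0.1,0.11,-0.13],"angular":[0.1,0.1,-0.08],"jaw":0},
    {"dp":[0.2,0.23,0],"angular":[0,0,0],"jaw":0},
    {"dp":[0.2,0.23,0],"angular":[0,0,0],"jaw":0},
    {"dp":[0.2,0.23,0],"angular":[0,0,0],"jaw":0},
    {"dp":[0.2,0.23,0],"angular":[0,0,0],"jaw":0},
    {"dp":[0.2,0.23,0],"angular":[0,0,0],"jaw":0},
    {"dp":[0.2,0.23,0],"angular":[0,0,0],"jaw":0},
    {"dp":[0.2,0.23,0],"angular":[0,0,0],"jaw":0},
  ],
  force=45,
)

```text
time: 7.83
position: [0.5279, 0.1154, 0.301]
tcp_rot: [3.141, -0.005, 0.001]
wrist_force: [0.1, 0.1, -1.5]
width: 0.0125
grip_force: 45.0
```

carry_out(
  moves=[
    {"dp":[0.2,0.23,0],"angular":[0,0,0],"jaw":0},
    {"dp":[0.2,0.23,0],"angular":[0,0,0],"jaw":0},
    {"dp":[0.2,0.23,0],"angular":[0,0,0],"jaw":0},
    {"dp":[0.2,0.23,0],"angular":[0,0,0],"jaw":0},
    {"dp":[0.1,0.1,0],"angular":[0,0,0],"jaw":0},
    {"dp":[0,0,0],"angular":[0,0,0],"jaw":0},
    {"dp":[0,0,0],"angular":[0,0,0],"jaw":0},
    {"dp":[0,0,0],"angular":[0,0,0],"jaw":0},
  ],
)

```text
time: 8.5
position: [0.6169, 0.0157, 0.3017]
tcp_rot: [-3.141, -0.004, 0.002]
wrist_force: [0.2, -0.6, -0.1]
width: 0.0129
grip_force: 45.0
```

```bash
cat >> h.py <<'E'
BC=np.array([.5656,.0237])
def load():
    "bushes (gold) and beads (white) in bowl, relative to its centre, from top/scene/wrist"
    for n in("scene","wrist","top"):
        C=cam(n);im=optics.snapshot(n)[...,::-1];h=cv2.cvtColor(np.ascontiguousarray(im),cv2.COLOR_BGR2HSV)
        cv2.imwrite(f"pics/l_{n}_{env.get_obs()['time']:.2f}.png",im)
        kw=cv2.inRange(h,(0,0,140),(40,70,255));kg=cv2.inRange(h,(8,90,90),(32,255,255))
        for nm,k,zz in(("bead",kw,.049),("bush",kg,.052)):
            L=[]
            for c in cv2.findContours(k,0,2)[0]:
                A=cv2.contourArea(c)
                if A<6:continue
                q=onz(C,cv2.minAreaRect(c)[0],zz)[:2]-BC
                if np.hypot(*q)<.088:L.append((*q.round(3).tolist(),round(A)))
            print(n,nm,L)
E
python3 - <<'E'
from h import *
delta((.6156,.0137,.30),(0,0,-1),(0,-1,0))
load()
E
```

```text
t 8.5 p [0.6169 0.0157 0.3017] rot [-3.141e+00 -4.000e-03  2.000e-03] q [-0.05  0.41  1.36  0.    1.37  1.52]
dp [-0.01  0.02  0.02]
turn [-0.   -0.05  0.03]
scene bead [(-0.04, -0.015, 10), (0.007, -0.047, 18), (-0.021, 0.037, 14), (0.072, 0.009, 18), (0.011, 0.068, 18)]
scene bush [(0.044, -0.045, 96)]
wrist bead [(-0.03, -0.059, 22), (-0.021, 0.041, 100), (-0.014, 0.009, 8), (0.005, -0.048, 88), (0.009, 0.067, 104), (0.034, 0.031, 103), (0.069, 0.01, 111)]
wrist bush [(0.0, -0.007, 360), (0.036, -0.029, 156), (0.046, -0.053, 158), (0.065, -0.032, 160)]
top bead [(-0.036, -0.056, 27), (0.004, -0.049, 17), (0.07, 0.013, 8)]
top bush [(0.045, -0.055, 38)]
```

The wrist view measures the load cleanly while the stick is held. The bushes are at rel (36,−29), (46,−53) and (65,−32) mm. The spot below the stick is free by more than 7 mm, so I go down.

carry_out(
  moves=[
    {"dp":[0,0,0.25],"angular":[0,0,0],"jaw":0},
    {"dp":[0,0,0.25],"angular":[0,0,0],"jaw":0},
    {"dp":[0,0,0.25],"angular":[0,0,0],"jaw":0},
    {"dp":[0,0,0.25],"angular":[0,0,0],"jaw":0},
    {"dp":[0,0,0.15],"angular":[0,0,0],"jaw":0},
    {"dp":[0,0,0.1],"angular":[0,0,0],"jaw":0},
    {"dp":[0,0,0],"angular":[0,0,0],"jaw":0},
  ],
)

```text
time: 9.23
position: [0.617, 0.0155, 0.1754]
tcp_rot: [-3.141, -0.002, 0.002]
wrist_force: [-0.3, 0.4, -1.4]
width: 0.0125
grip_force: 45.0
```

carry_out(
  moves=[
    {"dp":[0.02,0.1,0],"angular":[0,0,0],"jaw":0},
    {"dp":[0,0.11,0],"angular":[0,0,0],"jaw":0},
    {"dp":[-0.06,0.11,0],"angular":[0,0,0],"jaw":0},
    {"dp":[-0.085,0.085,0],"angular":[0,0,0],"jaw":0},
    {"dp":[-0.105,0.07,0],"angular":[0,0,0],"jaw":0},
    {"dp":[-0.12,0.045,0],"angular":[0,0,0],"jaw":0},
    {"dp":[-0.13,0.02,0],"angular":[0,0,0],"jaw":0},
    {"dp":[-0.13,-0.01,0],"angular":[0,0,0],"jaw":0},
  ],
)

```text
time: 9.9
position: [0.5562, -0.0397, 0.1775]
tcp_rot: [3.141, -0.006, 0.0]
wrist_force: [0.0, -0.7, -1.1]
width: 0.0125
grip_force: 45.0
```

```bash
python3 - <<'E'
from h import *
p,R,o=pose();print((p[:2]-BC).round(4),p[2],o["tcp_rot"],o["width"]);load()
E
```

```text
[-0.0094 -0.0634] 0.17751778744281585 [ 3.14131926e+00 -6.08169881e-03  4.72616460e-04] 0.012521462892705794
scene bead [(-0.04, -0.015, 9), (-0.021, 0.037, 14), (0.073, 0.008, 11), (0.012, 0.067, 18)]
scene bush [(0.054, -0.05, 46), (0.042, -0.016, 80)]
wrist bead [(-0.057, 0.021, 53), (-0.044, -0.017, 213), (-0.035, -0.05, 66), (-0.021, 0.041, 224), (-0.008, 0.012, 242), (-0.002, -0.045, 214), (0.009, 0.068, 250), (0.033, 0.032, 254), (0.069, 0.01, 271)]
wrist bush [(-0.029, -0.063, 338), (0.026, -0.032, 353), (0.034, -0.063, 348), (0.064, -0.036, 386)]
top bead [(-0.032, -0.058, 6), (-0.012, 0.001, 12)]
top bush []
```

The bushes are already split to about 32, 38 and 40 mm. I keep weaving clockwise through the beads.

carry_out(
  moves=[
    {"dp":[-0.125,-0.075,0.02],"angular":[0,0,0],"jaw":0},
    {"dp":[-0.11,-0.11,0],"angular":[0,0,0],"jaw":0},
    {"dp":[-0.08,-0.11,0],"angular":[0,0,0],"jaw":0},
    {"dp":[-0.06,-0.13,0],"angular":[0,0,0],"jaw":0},
    {"dp":[-0.05,-0.13,0],"angular":[0,0,0],"jaw":0},
    {"dp":[-0.01,-0.14,0],"angular":[0,0,0],"jaw":0},
    {"dp":[0.04,-0.13,0],"angular":[0,0,0],"jaw":0},
    {"dp":[0.08,-0.12,0],"angular":[0,0,0],"jaw":0},
  ],
)

```text
time: 10.72
position: [0.5255, 0.0579, 0.175]
tcp_rot: [-3.141, -0.005, 0.002]
wrist_force: [-0.3, -0.3, -0.7]
width: 0.0128
grip_force: 45.0
```

carry_out(
  moves=[
    {"dp":[0.11,-0.1,0],"angular":[0,0,0],"jaw":0},
    {"dp":[0.11,-0.1,0],"angular":[0,0,0],"jaw":0},
    {"dp":[0.12,-0.07,0],"angular":[0,0,0],"jaw":0},
    {"dp":[0.14,-0.01,0],"angular":[0,0,0],"jaw":0},
    {"dp":[0.13,0.06,0],"angular":[0,0,0],"jaw":0},
    {"dp":[0.11,0.1,0],"angular":[0,0,0],"jaw":0},
    {"dp":[0.1,0.1,0],"angular":[0,0,0],"jaw":0},
    {"dp":[0.09,0.09,0],"angular":[0,0,0],"jaw":0},
  ],
)

```text
time: 11.38
position: [0.6177, 0.0498, 0.175]
tcp_rot: [-3.141, -0.005, 0.002]
wrist_force: [0.6, 0.4, -0.4]
width: 0.0127
grip_force: 45.0
```

```bash
python3 - <<'E'
from h import *
p,R,o=pose();print((p[:2]-BC).round(4),p[2],o["tcp_rot"],o["width"]);load()
E
```

```text
[0.0521 0.0261] 0.17498377758391004 [-3.14117930e+00 -4.91426578e-03  2.30809067e-03] 0.012674667102709935
scene bead [(0.001, -0.046, 11), (-0.029, 0.023, 17), (-0.003, 0.039, 14), (0.045, 0.007, 12), (0.07, 0.008, 14), (0.042, 0.065, 20)]
scene bush [(0.022, -0.037, 34), (0.053, -0.048, 42)]
wrist bead [(0.04, 0.067, 212), (0.045, 0.006, 196), (0.07, 0.01, 210)]
wrist bush [(-0.045, -0.008, 274), (-0.045, 0.057, 260), (0.027, -0.031, 348), (0.036, -0.06, 368), (0.036, 0.025, 335), (0.065, -0.035, 359)]
top bead [(-0.063, -0.042, 18), (-0.003, -0.045, 18)]
top bush [(0.026, -0.032, 38), (0.034, -0.062, 40)]
```

Bead 1 and bead 8 still need moving, and bush 3 is to go clockwise along the hub. I nudge bead 1 first, then push bush 3, which drives bead 8 ahead.

carry_out(
  moves=[
    {"dp":[0.1,0.01,0],"angular":[0,0,0],"jaw":0},
    {"dp":[0.04,0.12,0],"angular":[0,0,0],"jaw":0},
    {"dp":[-0.06,0.09,0],"angular":[0,0,0],"jaw":0},
    {"dp":[-0.07,0.14,0],"angular":[0,0,0],"jaw":0},
    {"dp":[-0.11,0.07,0],"angular":[0,0,0],"jaw":0},
    {"dp":[-0.08,0.08,0],"angular":[0,0,0],"jaw":0},
    {"dp":[-0.09,0.08,0],"angular":[0,0,0],"jaw":0},
    {"dp":[-0.11,0.07,0],"angular":[0,0,0],"jaw":0},
  ],
)

```text
time: 12.2
position: [0.5776, -0.0177, 0.1751]
tcp_rot: [-3.141, -0.005, 0.001]
wrist_force: [0.1, -0.3, -0.2]
width: 0.013
grip_force: 45.0
```

```bash
python3 - <<'E'
from h import *
p,R,o=pose();print((p[:2]-BC).round(4),p[2],o["tcp_rot"],o["width"]);load()
E
```

```text
[ 0.012  -0.0414] 0.17511207293190423 [-3.14121658e+00 -4.92730629e-03  1.28140635e-03] 0.012983414801940506
scene bead [(0.035, -0.044, 18), (-0.029, 0.023, 18), (-0.003, 0.039, 14), (0.077, -0.009, 20), (0.042, 0.064, 22)]
scene bush [(0.054, -0.048, 52), (0.052, -0.0, 67)]
wrist bead [(-0.029, 0.025, 198), (-0.014, -0.054, 104), (-0.011, 0.015, 32), (-0.003, 0.043, 224), (0.033, -0.042, 236), (0.04, 0.066, 255), (0.076, -0.008, 268)]
wrist bush [(-0.007, -0.042, 336), (0.009, -0.06, 340), (0.035, -0.063, 356), (0.064, -0.036, 366)]
top bead [(0.017, 0.03, 17)]
top bush []
```

All eight beads now lie at least 15 mm from every original bead spot. I push bush 3 on along the wall, away from bush 2.

carry_out(
  moves=[
    {"dp":[0.12,0.055,0],"angular":[0,0,0],"jaw":0},
    {"dp":[-0.05,0.07,0],"angular":[0,0,0],"jaw":0},
    {"dp":[-0.11,0.07,0],"angular":[0,0,0],"jaw":0},
    {"dp":[-0.12,0.04,0],"angular":[0,0,0],"jaw":0},
    {"dp":[-0.12,0,0],"angular":[0,0,0],"jaw":0},
    {"dp":[-0.11,-0.05,0],"angular":[0,0,0],"jaw":0},
    {"dp":[0.12,-0.07,0],"angular":[0,0,0],"jaw":0},
    {"dp":[0.12,-0.06,0],"angular":[0,0,0],"jaw":0},
  ],
)

```text
time: 13.02
position: [0.5628, -0.0224, 0.1751]
tcp_rot: [3.141, -0.004, 0.002]
wrist_force: [-3.8, -13.5, 1.2]
width: 0.0129
grip_force: 45.0
```

```bash
python3 - <<'E'
from h import *
p,R,o=pose();print((p[:2]-BC).round(4),p[2],o["tcp_rot"],o["width"]);load()
E
```

```text
[-0.0028 -0.0461] 0.17513021715329452 [ 3.14086947e+00 -4.03706019e-03  1.87070013e-03] 0.01294259040698042
scene bead [(-0.029, 0.023, 18), (0.049, -0.04, 12), (-0.003, 0.039, 14), (0.077, -0.009, 20), (0.042, 0.064, 22)]
scene bush [(0.054, -0.05, 44), (0.037, -0.001, 60)]
wrist bead [(-0.03, 0.025, 219), (-0.007, 0.014, 62), (-0.004, -0.032, 211), (-0.003, 0.044, 230), (0.041, 0.066, 258), (0.044, -0.043, 257), (0.076, -0.008, 276)]
wrist bush [(-0.018, -0.047, 328), (0.035, -0.063, 360), (0.064, -0.036, 378)]
top bead [(-0.001, 0.024, 13)]
top bush []
```

Bush 3 is away on the left, hidden under the gripper in the wrist view. A bead sits between bush 1 and bush 2, which are 40 mm apart. I wedge that bead outwards, then push bush 2 along.

carry_out(
  moves=[
    {"dp":[0.07,0.09,0],"angular":[0,0,0],"jaw":0},
    {"dp":[0.12,-0.1,0],"angular":[0,0,0],"jaw":0},
    {"dp":[0.1,-0.11,0],"angular":[0,0,0],"jaw":0},
    {"dp":[0.07,-0.04,0],"angular":[0,0,0],"jaw":0},
    {"dp":[0.05,0.06,0],"angular":[0,0,0],"jaw":0},
    {"dp":[0.05,0.06,0],"angular":[0,0,0],"jaw":0},
    {"dp":[-0.02,0.08,0],"angular":[0,0,0],"jaw":0},
    {"dp":[-0.07,0.06,0],"angular":[0,0,0],"jaw":0},
  ],
)

```text
time: 13.83
position: [0.6007, -0.0336, 0.1748]
tcp_rot: [-3.141, -0.005, 0.001]
wrist_force: [1.1, 0.4, -1.3]
width: 0.0123
grip_force: 45.0
```

```bash
python3 - <<'E'
from h import *
p,R,o=pose();print((p[:2]-BC).round(4),p[2],o["tcp_rot"],o["width"],o["wrist_force"]);load()
E
```

```text
[ 0.0351 -0.0573] 0.1748120630528581 [-3.14130339e+00 -4.78360425e-03  1.16337718e-03] 0.012345594577957636 [ 1.11310695  0.40567625 -1.29237172]
scene bead [(-0.002, -0.036, 14), (-0.029, 0.023, 16), (0.056, -0.054, 9), (-0.003, 0.039, 14), (0.04, 0.054, 28)]
scene bush [(0.082, -0.02, 94)]
wrist bead [(-0.01, 0.011, 71), (-0.003, 0.044, 224), (0.003, -0.032, 90), (0.041, 0.067, 246), (0.053, -0.055, 235), (0.076, -0.007, 254)]
wrist bush [(-0.065, -0.025, 278), (0.016, -0.066, 664), (0.065, -0.035, 355)]
top bead [(0.053, -0.002, 22)]
top bush []
```

I lift the stick and back off for a clear look before deciding on more stirring.

carry_out(
  moves=[
    {"dp":[0,0,-0.3],"angular":[0,0,0],"jaw":0},
    {"dp":[0,0,-0.4],"angular":[0,0,0],"jaw":0},
    {"dp":[-0.1,-0.1,-0.35],"angular":[0,0,0],"jaw":0},
    {"dp":[-0.3,-0.1,-0.15],"angular":[0,0,0],"jaw":0},
    {"dp":[-0.35,-0.1,0],"angular":[0,0,0],"jaw":0},
    {"dp":[-0.35,-0.1,0],"angular":[0,0,0],"jaw":0},
    {"dp":[-0.2,-0.1,0],"angular":[0,0,0],"jaw":0},
    {"dp":[0,0,0],"angular":[0,0,0],"jaw":0},
  ],
)

```text
time: 14.65
position: [0.4667, 0.019, 0.2951]
tcp_rot: [-3.141, -0.005, 0.003]
wrist_force: [-0.7, 0.5, -0.3]
width: 0.0127
grip_force: 45.0
```

```bash
python3 - <<'E'
from h import *
p,R,o=pose();print((p[:2]-BC).round(4),p,o["tcp_rot"],o["width"],o["wrist_force"]);load()
E
ls pics | tail -3
```

```text
[-0.0989 -0.0047] [0.46673816 0.0189846  0.29506825] [-3.14078694e+00 -4.76209951e-03  2.67133982e-03] 0.012695030890410368 [-0.7451543   0.48351662 -0.32627072]
scene bead [(-0.002, -0.034, 20), (-0.029, 0.023, 16), (0.057, -0.051, 12), (-0.003, 0.039, 14), (0.077, -0.009, 20), (0.04, 0.054, 26)]
scene bush [(0.068, -0.036, 26)]
wrist bead [(-0.075, -0.009, 108), (-0.064, 0.04, 120), (-0.031, 0.025, 124), (-0.003, 0.043, 128), (-0.002, -0.033, 140), (0.005, 0.001, 124), (0.04, 0.067, 145), (0.053, -0.054, 156), (0.076, -0.007, 158)]
wrist bush [(-0.055, -0.047, 179), (0.011, -0.072, 214), (0.065, -0.036, 240)]
top bead [(0.04, 0.066, 26), (0.053, -0.054, 26), (0.075, -0.006, 26)]
top bush [(0.009, -0.073, 39), (0.065, -0.037, 42)]
t.png
w2.png
w3.png
```

The clear view shows all 8 beads at least 16 mm from any original spot and the bushes ≥ 66 mm apart. To make sure step 2 is held, I dip the stick into the free spot at rel (−50, 0) mm, wait, then lift.

carry_out(
  moves=[
    {"dp":[0.25,-0.02,0],"angular":[0,0,0],"jaw":0},
    {"dp":[0.24,-0.03,0],"angular":[0,0,0],"jaw":0},
    {"dp":[0,0,0.1],"angular":[0,0,0],"jaw":0},
    {"dp":[0,0,0.25],"angular":[0,0,0],"jaw":0},
    {"dp":[0,0,0.3],"angular":[0,0,0],"jaw":0},
    {"dp":[0,0,0.3],"angular":[0,0,0],"jaw":0},
    {"dp":[0,0,0.18],"angular":[0,0,0],"jaw":0},
    {"dp":[0,0,0.05],"angular":[0,0,0],"jaw":0},
  ],
)

```text
time: 15.47
position: [0.5183, 0.0225, 0.1731]
tcp_rot: [-3.141, 0.001, 0.001]
wrist_force: [0.1, 1.0, -1.9]
width: 0.0124
grip_force: 45.0
```

carry_out(
  moves=[
    {"dp":[0,0,0],"angular":[0,0,0],"jaw":0},
    {"dp":[0,0,0],"angular":[0,0,0],"jaw":0},
    {"dp":[0,0,0],"angular":[0,0,0],"jaw":0},
    {"dp":[0,0,0],"angular":[0,0,0],"jaw":0},
    {"dp":[0,0,0],"angular":[0,0,0],"jaw":0},
    {"dp":[0,0,0],"angular":[0,0,0],"jaw":0},
  ],
)

```text
time: 15.97
position: [0.5198, 0.0229, 0.1773]
tcp_rot: [-3.141, -0.006, 0.002]
wrist_force: [0.2, 0.1, -0.3]
width: 0.0126
grip_force: 45.0
```

carry_out(
  moves=[
    {"dp":[0,0,-0.3],"angular":[0,0,0],"jaw":0},
    {"dp":[0,0,-0.4],"angular":[0,0,0],"jaw":0},
    {"dp":[0,0,-0.4],"angular":[0,0,0],"jaw":0},
    {"dp":[-0.1,-0.2,-0.2],"angular":[0,0,0],"jaw":0},
    {"dp":[-0.2,-0.3,0],"angular":[0,0,0],"jaw":0},
    {"dp":[-0.2,-0.35,0],"angular":[0,0,0],"jaw":0},
    {"dp":[-0.2,-0.35,0],"angular":[0,0,0],"jaw":0},
    {"dp":[-0.2,-0.35,0],"angular":[0,0,0],"jaw":0},
  ],
)

```text
time: 16.63
position: [0.4275, 0.1788, 0.3069]
tcp_rot: [-3.141, -0.006, 0.001]
wrist_force: [0.6, 1.0, -1.5]
width: 0.0133
grip_force: 45.0
```

carry_out(
  moves=[
    {"dp":[-0.2,-0.35,0],"angular":[0,0,0],"jaw":0},
    {"dp":[-0.2,-0.3,0],"angular":[0,0,0],"jaw":0},
    {"dp":[-0.1,-0.2,0],"angular":[0,0,0],"jaw":0},
    {"dp":[0,0,0],"angular":[0,0,0],"jaw":0},
  ],
)

```text
time: 16.97
position: [0.3766, 0.2653, 0.3066]
tcp_rot: [-3.14, -0.005, 0.005]
wrist_force: [0.3, -0.7, -0.7]
width: 0.0129
grip_force: 45.0
```

```bash
python3 - <<'E'
from h import *
R0=Ro.from_euler("xyz",[3.133,-.533,0]);z=R0.apply([0,0,1]);print(z)
delta(np.array([.4684,.2869,.133])-.15*z,z,R0.apply([0,1,0]));load()
E
```

```text
[ 0.50810073 -0.00859255 -0.86125479]
t 16.97 p [0.3766 0.2653 0.3066] rot [-3.14  -0.005  0.005] q [ 0.51  0.1   1.75 -0.    1.29  2.08]
dp [ 0.15 -0.23  0.45]
turn [-0.14  6.6   0.09]
scene bead [(-0.002, -0.034, 20), (-0.029, 0.023, 17), (0.057, -0.052, 12), (-0.003, 0.039, 14), (0.077, -0.009, 20), (0.04, 0.054, 26)]
scene bush [(0.068, -0.036, 26)]
wrist bead [(-0.075, -0.008, 148), (-0.061, 0.036, 58), (-0.031, 0.025, 159), (-0.003, 0.043, 162), (-0.003, -0.036, 108), (0.016, -0.027, 95), (0.036, 0.064, 83)]
wrist bush [(-0.055, -0.043, 277), (0.009, -0.068, 320)]
top bead [(-0.077, -0.008, 28), (-0.066, 0.04, 26), (-0.03, 0.025, 26), (-0.004, 0.043, 24), (-0.002, -0.034, 28), (0.006, 0.005, 22), (0.04, 0.066, 26), (0.053, -0.054, 26), (0.075, -0.006, 24)]
top bush [(-0.057, -0.048, 40), (0.011, -0.073, 40), (0.065, -0.037, 42)]
```

The bowl is in order. Now I tilt back to the grasp orientation above the stand.

carry_out(
  moves=[
    {"dp":[0.05,-0.12,0],"angular":[0,0.95,0],"jaw":0},
    {"dp":[0.05,-0.11,0],"angular":[0,0.95,0],"jaw":0},
    {"dp":[0,0,0],"angular":[0,0.95,0],"jaw":0},
    {"dp":[0,0,0],"angular":[0,0.95,0],"jaw":0},
    {"dp":[0,0,0],"angular":[0,0.95,0],"jaw":0},
    {"dp":[0,0,0],"angular":[0,0.95,0],"jaw":0},
    {"dp":[0,0,0],"angular":[-0.15,0.9,0.1],"jaw":0},
    {"dp":[0,0,0],"angular":[0,0,0],"jaw":0},
  ],
)

```text
time: 17.78
position: [0.3879, 0.2844, 0.3059]
tcp_rot: [3.133, -0.535, -0.008]
wrist_force: [-0.5, -0.4, -1.1]
width: 0.0128
grip_force: 45.0
```

```bash
cat > ret.py <<'E'
from h import *
import sys
s=float(sys.argv[1])
R0=Ro.from_euler("xyz",[3.133,-.533,0]);z=R0.apply([0,0,1])
delta(np.array([.4684,.2869,.133])-s*z,z,R0.apply([0,1,0]))
E
python3 ret.py .15; python3 - <<'E'
from h import *
p,R,o=pose();z=R.apply([0,0,1]);print("grip w",o["width"])
for n in("scene","top","wrist"):
    C=cam(n);im=optics.snapshot(n)[...,::-1];cv2.imwrite(f"pics/r_{n}.png",im)
    h=cv2.cvtColor(np.ascontiguousarray(im),cv2.COLOR_BGR2HSV);k=cv2.inRange(h,(5,80,40),(22,220,230))
    a,b=proj(C,p+z*.02),proj(C,p+z*.132);print(n,"pred mid,tip",a.round(1),b.round(1))
    L=np.zeros_like(k);cv2.line(L,tuple(int(v) for v in a),tuple(int(v) for v in b+(b-a)*.15),255,14);k&=L
    cs=cv2.findContours(k,0,2)[0]
    if cs:
        c=max(cs,key=cv2.contourArea);print(cv2.minAreaRect(c),cv2.boundingRect(c))
w=cv2.imread("pics/r_wrist.png")[100:300,220:420];s=cv2.imread("pics/r_scene.png")[80:180,150:250]
cv2.imwrite("pics/r.png",np.hstack([cv2.resize(w,(400,400)),cv2.resize(s,(400,400))]))
E
```

```text
t 17.78 p [0.3879 0.2844 0.3059] rot [ 3.133 -0.535 -0.008] q [ 0.74 -0.03  1.98 -0.49  0.85  2.59]
dp [-0.19 -0.04  0.4 ]
turn [ 0.05 -0.02 -0.08]
grip w 0.012780429645078663
scene pred mid,tip [188.5 111.7] [212.9 133.6]
((197.75001525878906, 122.75001525878906), (36.06244659423828, 7.0710673332214355), 45.0) (185, 109, 27, 27)
top pred mid,tip [157.  253.9] [175.1 227.7]
((165.5369415283203, 243.3758544921875), (5.406930923461914, 31.130815505981445), 34.99201965332031) (155, 231, 21, 26)
wrist pred mid,tip [324.  224.5] [323.6 189.1]
((323.0, 207.5), (31.0, 14.0), 90.0) (316, 192, 15, 32)
```

View pics/r.png

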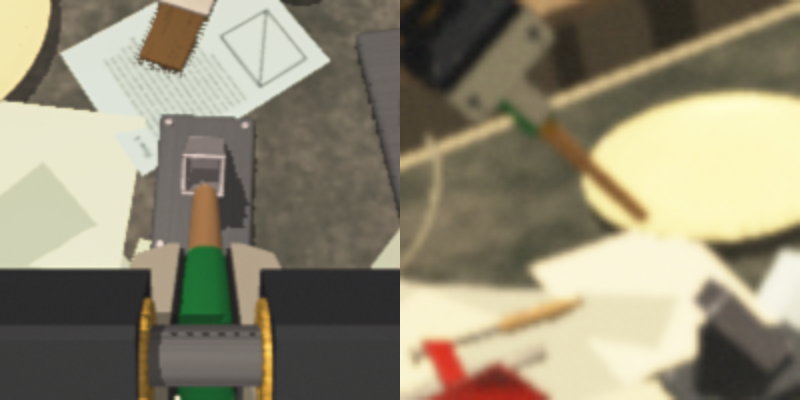

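The stick is still straight in the gripper: wrist tip at crop (205,185), right in line with the tube mouth at (203,174). I align exactly, then insert.

carry_out(
  moves=[
    {"dp":[-0.1,-0.02,0.2],"angular":[0.05,0,-0.08],"jaw":0},
    {"dp":[-0.09,-0.02,0.2],"angular":[0,0,0],"jaw":0},
    {"dp":[0,0,0.2],"angular":[0,0,0],"jaw":0},
    {"dp":[0,0,0],"angular":[0,0,0],"jaw":0},
    {"dp":[0,0,0],"angular":[0,0,0],"jaw":0},
  ],
)

```text
time: 18.35
position: [0.4032, 0.2886, 0.2451]
tcp_rot: [3.133, -0.531, -0.001]
wrist_force: [0.3, -0.6, 0.2]
width: 0.0125
grip_force: 45.0
```

```bash
python3 ret.py 0
```

```text
t 18.35 p [0.4032 0.2886 0.2451] rot [ 3.133e+00 -5.310e-01 -1.000e-03] q [ 0.72  0.07  2.04 -0.56  0.7   2.66]
dp [-0.01  0.01  1.3 ]
turn [ 0.    0.03 -0.01]
```

carry_out(
  moves=[
    {"dp":[-0.01,0.01,0.2],"angular":[0,0,0],"jaw":0},
    {"dp":[0,0,0.2],"angular":[0,0,0],"jaw":0},
    {"dp":[0,0,0.15],"angular":[0,0,0],"jaw":0},
    {"dp":[0,0,0.15],"angular":[0,0,0],"jaw":0},
    {"dp":[0,0,0],"angular":[0,0,0],"jaw":0},
  ],
)

```text
time: 18.77
position: [0.4393, 0.2878, 0.1849]
tcp_rot: [3.135, -0.534, -0.001]
wrist_force: [4.6, -0.8, -0.2]
width: 0.0129
grip_force: 45.0
```

```bash
python3 ret.py 0; python3 -c "
from h import *
print(env.get_obs()['wrist_force'])"
```

```text
t 18.77 p [0.4393 0.2878 0.1849] rot [ 3.135e+00 -5.340e-01 -1.000e-03] q [ 0.66  0.21  2.05 -0.66  0.54  2.75]
dp [-0.01  0.    0.6 ]
turn [-0.02 -0.02 -0.01]
[ 4.56016916 -0.81016791 -0.15398471]
```

carry_out(
  moves=[
    {"dp":[0.01,0,0.15],"angular":[0,0,0],"jaw":0},
    {"dp":[0.01,0,0.15],"angular":[0,0,0],"jaw":0},
    {"dp":[0,0,0.15],"angular":[0,0,0],"jaw":0},
    {"dp":[0,0,0.11],"angular":[0,0,0],"jaw":0},
    {"dp":[0,0,0],"angular":[0,0,0],"jaw":0},
    {"dp":[0,0,0],"angular":[0,0,0],"jaw":0},
  ],
)

```text
time: 19.27
position: [0.468, 0.2872, 0.1382]
tcp_rot: [3.134, -0.533, -0.001]
wrist_force: [-0.3, 0.1, -0.4]
width: 0.0126
grip_force: 45.0
```

```bash
python3 ret.py 0
```

```text
t 19.27 p [0.468  0.2872 0.1382] rot [ 3.134e+00 -5.330e-01 -1.000e-03] q [ 0.62  0.33  2.04 -0.78  0.44  2.85]
dp [-0.02  0.    0.05]
turn [-0.01 -0.   -0.01]
```

Within 5 mm of its rest pose and free of force. I release, let it settle, and back off along the axis.

carry_out(
  moves=[
    {"dp":[0,0,0],"angular":[0,0,0],"jaw":0.6},
    {"dp":[0,0,0],"angular":[0,0,0],"jaw":0.6},
    {"dp":[0,0,0],"angular":[0,0,0],"jaw":0.6},
    {"dp":[0,0,0],"angular":[0,0,0],"jaw":0.6},
    {"dp":[0,0,0],"angular":[0,0,0],"jaw":0.6},
    {"dp":[0,0,0],"angular":[0,0,0],"jaw":0.6},
    {"dp":[0,0,0],"angular":[0,0,0],"jaw":0.6},
    {"dp":[0,0,0],"angular":[0,0,0],"jaw":0.6},
  ],
)

```text
time: 19.93
position: [0.4674, 0.2873, 0.1372]
tcp_rot: [3.134, -0.533, 0.0]
wrist_force: [0.7, -0.5, -0.5]
width: 0.0552
grip_force: 0.0
```

carry_out(
  moves=[
    {"dp":[0,0,-0.2],"angular":[0,0,0],"jaw":0.6},
    {"dp":[0,0,-0.3],"angular":[0,0,0],"jaw":0.6},
    {"dp":[0,0,-0.3],"angular":[0,0,0],"jaw":0.6},
    {"dp":[0,0,-0.3],"angular":[0,0,0],"jaw":0.6},
    {"dp":[0,0,-0.3],"angular":[0,0,0],"jaw":0.6},
    {"dp":[0,0,-0.3],"angular":[0,0,0],"jaw":0.6},
    {"dp":[0,0,-0.1],"angular":[0,0,0],"jaw":0.6},
    {"dp":[0,0,0],"angular":[0,0,0],"jaw":0.6},
  ],
)

```text
time: 20.6
position: [0.3759, 0.2892, 0.2943]
tcp_rot: [3.138, -0.536, -0.0]
wrist_force: [0.2, 0.1, -0.2]
width: 0.0555
grip_force: 0.0
```

```bash
python3 - <<'E'
from h import *
p,R,o=pose();print(p,o["tcp_rot"],o["width"],o["joint_pos"].round(2))
W=cam("wrist");T=cam("top");S=cam("scene")
t0=cv2.imread("pics/t.png");v=np.load("v1.npz")["s"]
def hm(im,b):
    x0,y0,x1,y1=b;h=cv2.cvtColor(np.ascontiguousarray(im),cv2.COLOR_BGR2HSV);k=cv2.inRange(h,(45,90,30),(85,255,255));z=np.zeros_like(k);z[y0:y1,x0:x1]=k[y0:y1,x0:x1]
    cs=cv2.findContours(z,0,2)[0];c=max(cs,key=cv2.contourArea) if cs else None;return c is not None and (cv2.contourArea(c),cv2.boundingRect(c),cv2.minAreaRect(c)[0])
print("scene",hm(optics.snapshot("scene")[...,::-1],(195,125,235,162)))
im=optics.snapshot("top")[...,::-1];cv2.imwrite("pics/t2.png",im);print("top",hm(im,(165,205,200,250)))
im=optics.snapshot("wrist")[...,::-1];cv2.imwrite("pics/w4.png",im);print("wrist",hm(im,(280,100,360,260)))
he=np.array([.4405,.2868,.171]);u=np.array([-.515,.018,.857]);print("pred handle wrist",[proj(W,he-u*s).round(1).tolist() for s in(0,.062)])
# switch: red/yellow/white
for n,C,im in(("top",T,t0),("scene",S,v[...,::-1])):
    h=cv2.cvtColor(np.ascontiguousarray(im),cv2.COLOR_BGR2HSV)
    x,y=(360,187) if n=="top" else (348,212)
    for nm,k in(("yellow",cv2.inRange(h,(20,120,100),(35,255,255))),("red",cv2.inRange(h,(0,150,60),(8,255,255))|cv2.inRange(h,(172,150,60),(180,255,255)))):
        z=np.zeros_like(k);z[y-40:y+40,x-35:x+35]=k[y-40:y+40,x-35:x+35];ys,xs=np.nonzero(z)
        c=max(cv2.findContours(z,0,2)[0],key=cv2.contourArea);print(n,nm,len(xs),cv2.boundingRect(c),cv2.minAreaRect(c),cv2.boxPoints(cv2.minAreaRect(cv2.convexHull(c))).round(1).tolist())
E
```

```text
[0.3759343  0.28923165 0.29433036] [ 3.13769952e+00 -5.35631893e-01 -3.80488451e-04] 0.05549326042977324 [ 0.77 -0.03  2.01 -0.51  0.82  2.63]
scene (60.0, (208, 138, 13, 13), (213.99998474121094, 144.50001525878906))
top (106.5, (174, 221, 11, 18), (178.77940368652344, 229.36764526367188))
wrist (261.0, (317, 176, 12, 28), (322.5, 189.5))
pred handle wrist [[324.4, 194.0], [324.7, 182.9]]
top yellow 294 (345, 172, 28, 26) ((358.8800048828125, 184.6599884033203), (22.203153610229492, 27.577163696289062), 81.8698959350586) [[343.70001220703125, 175.60000610351562], [371.0, 171.6999969482422], [374.1000061035156, 193.6999969482422], [346.79998779296875, 197.60000610351562]]
top red 248 (351, 179, 19, 19) ((360.8999938964844, 186.8000030517578), (20.55480194091797, 15.495159149169922), 18.434947967529297) [[348.70001220703125, 190.89999389648438], [353.6000061035156, 176.1999969482422], [373.1000061035156, 182.6999969482422], [368.20001220703125, 197.39999389648438]]
scene yellow 406 (333, 197, 33, 33) ((348.4513854980469, 212.59190368652344), (25.161962509155273, 26.92953872680664), 27.89727020263672) [[331.0, 218.60000610351562], [343.6000061035156, 194.8000030517578], [365.8999938964844, 206.60000610351562], [353.29998779296875, 230.39999389648438]]
scene red 192 (341, 204, 15, 16) ((348.0, 211.5), (14.0, 15.0), 0.0) [[341.0, 219.0], [341.0, 204.0], [355.0, 204.0], [355.0, 219.0]]
```

The stick is back exactly where it was: same handle pixels within 1 px in the scene and top views. Next, the switch geometry from the yellow plate's corners in four views.

```bash
python3 - <<'E'
from h import *
T=cam("top");S=cam("scene");v1=np.load("v1.npz");v2=np.load("v2.npz")
V={"top":(T,cv2.imread("pics/t.png"),(360,187)),"scene":(S,v1["s"][...,::-1],(348,212)),"w1":((v1["K"],v1["R"],v1["t"]),v1["w"][...,::-1],(600,140)),"w2":((v2["K"],v2["R"],v2["t"]),v2["w"][...,::-1],(610,130))}
obs=[[],[],[],[]];red=[]
for n,(C,im,(x,y)) in V.items():
    h=cv2.cvtColor(np.ascontiguousarray(im),cv2.COLOR_BGR2HSV)
    k=cv2.inRange(h,(18,120,70),(35,255,255))|cv2.inRange(h,(0,150,40),(10,255,255))|cv2.inRange(h,(170,150,40),(180,255,255))
    ky=cv2.inRange(h,(18,120,70),(35,255,255))
    m=np.zeros_like(ky);m[max(0,y-45):y+50,max(0,x-50):x+50]=255;ky&=m
    hull=cv2.convexHull(np.vstack([c for c in cv2.findContours(ky,0,2)[0] if cv2.contourArea(c)>15]))
    q=cv2.approxPolyN(hull,4,ensure_convex=True).reshape(-1,2).astype(float)
    # order by approximate world position on z=.08 : corners keyed by (x sign, y sign)
    w=np.array([onz(C,p,.08)[:2] for p in q]);c=w.mean(0)
    idx=[np.argmax((w-c)@d) for d in np.array([[1,1.],[1,-1],[-1,-1],[-1,1]])]
    print(n,q[idx].round(1).tolist())
    for i in range(4):obs[i].append((n,C,q[idx[i]]))
def fit(names):
    X=[];
    for i in range(4):
        x,e=tri([(C,u) for n,C,u in obs[i] if n in names]);X.append(x);print(i,x.round(4),np.round(e,4))
    X=np.array(X);up=(X[0]+X[1]-X[2]-X[3])/2;lf=(X[0]+X[3]-X[1]-X[2])/2
    n=np.cross(up,lf);n/=np.linalg.norm(n);c=X.mean(0);print(names,"c",c.round(4),"n",n.round(3),"up",up.round(4),np.linalg.norm(up),"left",lf.round(4),np.linalg.norm(lf),"tilt",np.degrees(np.arccos(n[2])))
fit(["top","scene"]);fit(["top","scene","w2"]);fit(["top","scene","w1","w2"])
E
```

```text
top [[345.0, 176.0], [371.0, 172.0], [372.0, 193.0], [347.0, 198.0]]
scene [[324.0, 186.0], [366.0, 206.0], [349.0, 239.0], [313.0, 193.0]]
w1 [[599.0, 105.0], [651.0, 123.0], [594.0, 161.0], [548.0, 147.0]]
w2 [[588.0, 110.0], [634.0, 104.0], [619.0, 149.0], [577.0, 156.0]]
0 [ 0.5621 -0.1085  0.171 ] [0.023 0.023]
1 [ 0.5987 -0.1939  0.1265] [0.0023 0.0023]
2 [ 0.5464 -0.2001  0.0435] [0.0068 0.0068]
3 [ 0.5103 -0.1148  0.1816] [0.0189 0.0189]
['top', 'scene'] c [ 0.5544 -0.1543  0.1307] n [-0.313 -0.753  0.579] up [0.052  0.0062 0.0362] 0.06365122086182678 left [-0.0363  0.0854  0.0913] 0.1301766702526762 tilt 54.61278289901431
0 [ 0.5703 -0.1011  0.1531] [0.026  0.0228 0.0076]
1 [ 0.5984 -0.1939  0.1254] [0.0019 0.0029 0.0012]
2 [ 0.5432 -0.2046  0.0647] [0.0067 0.0141 0.01  ]
3 [ 0.5207 -0.0984  0.1382] [0.032  0.022  0.0203]
['top', 'scene', 'w2'] c [ 0.5582 -0.1495  0.1204] n [-0.485 -0.491  0.724] up [0.0524 0.004  0.0379] 0.0647816612269875 left [-0.0253  0.0995  0.0506] 0.11444791655678907 tilt 43.648447532729215
0 [ 0.5721 -0.1005  0.1526] [0.0259 0.0235 0.0043 0.0063]
1 [ 0.5986 -0.1937  0.1249] [0.0018 0.003  0.0008 0.0012]
2 [ 0.5439 -0.2055  0.0672] [0.0064 0.0162 0.0057 0.0075]
3 [ 0.5213 -0.0965  0.1346] [0.0341 0.0226 0.0063 0.0166]
['top', 'scene', 'w1', 'w2'] c [ 0.559  -0.149   0.1198] n [-0.493 -0.465  0.735] up [0.0527 0.0039 0.0378] 0.06499365239900504 left [-0.0246  0.1011  0.0475] 0.11438193069948764 tilt 42.70555891754288
```

```bash
cat > sw.py <<'E'
from h import *
T=cam("top");S=cam("scene");v1=np.load("v1.npz");v2=np.load("v2.npz")
W1=(v1["K"],v1["R"],v1["t"]);W2=(v2["K"],v2["R"],v2["t"])
E
python3 - <<'E'
from sw import *
im=v1["s"][...,::-1];h=cv2.cvtColor(np.ascontiguousarray(im),cv2.COLOR_BGR2HSV);ky=cv2.inRange(h,(18,120,70),(35,255,255));ky[:, :331]=0;ky[:,372:]=0;ky[:190]=0;ky[240:]=0
hull=cv2.convexHull(np.vstack([c for c in cv2.findContours(ky,0,2)[0] if cv2.contourArea(c)>4]));q=cv2.approxPolyN(hull,4,ensure_convex=True).reshape(-1,2);print(q.tolist())
w=np.array([onz(S,p,.1)[:2] for p in q]);c=w.mean(0);q=q[[np.argmax((w-c)@d) for d in np.array([[1,1.],[1,-1],[-1,-1],[-1,1]])]];print(q.tolist())
tq=[(345,176),(371,172),(374,193.5),(347,198)];w1=[(599,105),(651,123),(594,161),(548,147)];w2=[(588,110),(634,104),(619,149),(577,156)]
X=[]
for i in range(4):
    for L in([(T,tq[i]),(S,q[i])],[(T,tq[i]),(S,q[i]),(W2,w2[i])],[(T,tq[i]),(S,q[i]),(W1,w1[i]),(W2,w2[i])]):
        x,e=tri(L);print(i,x.round(4),np.round(e,4))
    X.append(tri([(T,tq[i]),(S,q[i]),(W2,w2[i])])[0])
X=np.array(X);up=(X[0]+X[1]-X[2]-X[3])/2;lf=(X[0]+X[3]-X[1]-X[2])/2;n=np.cross(up,lf);n/=np.linalg.norm(n)
print("c",X.mean(0),"n",n,np.degrees(np.arccos(n[2])),"up",up,np.linalg.norm(up),"lf",lf,np.linalg.norm(lf))
E
```

```text
[[366, 206], [353, 230], [331, 218], [343, 195]]
[[343, 195], [366, 206], [353, 230], [331, 218]]
0 [ 0.5867 -0.1257  0.1288] [0.0002 0.0002]
0 [ 0.5886 -0.1241  0.1247] [0.0022 0.0014 0.0016]
0 [ 0.589  -0.1238  0.1241] [0.0027 0.0015 0.001  0.001 ]
1 [ 0.5987 -0.1939  0.1265] [0.0023 0.0023]
1 [ 0.5984 -0.1939  0.1254] [0.0019 0.0029 0.0012]
1 [ 0.5986 -0.1937  0.1249] [0.0018 0.003  0.0008 0.0012]
2 [ 0.5453 -0.2042  0.0826] [0.0011 0.0011]
2 [ 0.5465 -0.2031  0.0786] [0.0023 0.0016 0.0015]
2 [ 0.5464 -0.2029  0.0779] [0.0026 0.0018 0.0012 0.0009]
3 [ 0.5344 -0.1331  0.0827] [0. 0.]
3 [ 0.5356 -0.1318  0.0788] [0.0017 0.0015 0.0014]
3 [ 0.5354 -0.1316  0.0783] [0.0019 0.0019 0.0013 0.0009]
c [ 0.56728349 -0.16323071  0.10187643] n [-0.65072809 -0.09278639  0.75362035] 41.095035299964565 up [0.05248916 0.00850856 0.04637036] 0.0705529438765834 lf [-0.01035783  0.0705357  -0.00025926] 0.0712926133929238
```

The panel is pinned down: a 71 mm square plate centred at (0.567, −0.163, 0.102), tilt 41° measured against 40° given, residuals about 2 mm. Now the approach pose.

```bash
cat > swd.py <<'E'
from h import *
import sys
c=np.array([.5673,-.1632,.1019]);az=np.radians(8.7);t=np.radians(40)
n=np.array([-np.sin(t)*np.cos(az),-np.sin(t)*np.sin(az),np.cos(t)]);u=np.array([np.cos(t)*np.cos(az),np.cos(t)*np.sin(az),np.sin(t)]);l=np.cross(n,u)
def bar(a):return np.cos(1.05-a)*u+np.sin(1.05-a)*l
E
python3 - <<'E'
from swd import *
print(n,u,l);x=bar(0);delta(c+.2*n,-n,np.cross(-n,x))
p,R,o=pose();print("world d",c+.2*n-p)
T=cam("top");S=cam("scene")
for C in(T,S):print("disc ctr",proj(C,c+.012*n).round(1),"bar ends top",proj(C,c+.043*n+.023*x).round(1),proj(C,c+.043*n-.023*x).round(1))
E
```

```text
[-0.63539162 -0.09722858  0.76604444] [0.75723025 0.11587251 0.64278761] [-0.15126082  0.98849389  0.        ]
t 20.75 p [0.3762 0.2882 0.2908] rot [ 3.133e+00 -5.310e-01  1.000e-03] q [ 0.76 -0.02  2.02 -0.51  0.82  2.63]
dp [0.37 4.7  0.67]
turn [-1.000e-02  2.550e+00 -1.462e+01]
world d [ 0.06406543 -0.47084749 -0.03567411]
disc ctr [359.7 187.2] bar ends top [353.8 191.3] [369.9 196.3]
disc ctr [346.5 211.9] bar ends top [338.4 202.6] [347.2 217.1]
```

carry_out(
  moves=[
    {"dp":[0,0.2,0],"angular":[0,0,0],"jaw":0.6},
    {"dp":[0.03,0.36,0],"angular":[0,0,0],"jaw":0.6},
    {"dp":[0.03,0.36,0],"angular":[0,0,0],"jaw":0.6},
    {"dp":[0.03,0.36,0],"angular":[0,0,0],"jaw":0.6},
    {"dp":[0.03,0.36,0],"angular":[0,0,0],"jaw":0.6},
    {"dp":[0.03,0.36,0],"angular":[0,0,0],"jaw":0.6},
    {"dp":[0.03,0.36,0],"angular":[0,0,0],"jaw":0.6},
    {"dp":[0.03,0.36,0],"angular":[0,0,0],"jaw":0.6},
  ],
)

```text
time: 21.42
position: [0.3925, 0.0244, 0.3027]
tcp_rot: [3.134, -0.53, -0.001]
wrist_force: [1.3, -0.3, -0.6]
width: 0.0561
grip_force: 0.0
```

carry_out(
  moves=[
    {"dp":[0.03,0.36,0.05],"angular":[0,0,0],"jaw":0.6},
    {"dp":[0.03,0.36,0.1],"angular":[0,0,0],"jaw":0.6},
    {"dp":[0.03,0.36,0.1],"angular":[0,0,0],"jaw":0.6},
    {"dp":[0.03,0.36,0.1],"angular":[0,0,0],"jaw":0.6},
    {"dp":[0.03,0.36,0.1],"angular":[0,0,0],"jaw":0.6},
    {"dp":[0,0.2,0.1],"angular":[0,0,0],"jaw":0.6},
    {"dp":[0,0,0],"angular":[0,0.17,-0.97],"jaw":0.6},
    {"dp":[0,0,0],"angular":[0,0.17,-0.97],"jaw":0.6},
  ],
)

```text
time: 22.08
position: [0.4315, -0.1715, 0.2628]
tcp_rot: [3.042, -0.545, 0.18]
wrist_force: [-0.2, 1.1, 0.3]
width: 0.0556
grip_force: 0.0
```

carry_out(
  moves=[
    {"dp":[0,0,0],"angular":[0,0.17,-0.97],"jaw":0.6},
    {"dp":[0,0,0],"angular":[0,0.17,-0.97],"jaw":0.6},
    {"dp":[0,0,0],"angular":[0,0.17,-0.97],"jaw":0.6},
    {"dp":[0,0,0],"angular":[0,0.17,-0.97],"jaw":0.6},
    {"dp":[0,0,0],"angular":[0,0.17,-0.97],"jaw":0.6},
    {"dp":[0,0,0],"angular":[0,0.17,-0.97],"jaw":0.6},
    {"dp":[0,0,0],"angular":[0,0.17,-0.97],"jaw":0.6},
    {"dp":[0,0,0],"angular":[0,0.17,-0.97],"jaw":0.6},
  ],
)

```text
time: 22.75
position: [0.4316, -0.1702, 0.2636]
tcp_rot: [2.676, -0.474, 0.905]
wrist_force: [-0.2, 0.2, -0.7]
width: 0.0557
grip_force: 0.0
```

carry_out(
  moves=[
    {"dp":[0,0,0],"angular":[0,0.17,-0.97],"jaw":0.6},
    {"dp":[0,0,0],"angular":[0,0.17,-0.97],"jaw":0.6},
    {"dp":[0,0,0],"angular":[0,0.17,-0.97],"jaw":0.6},
    {"dp":[0,0,0],"angular":[0,0.17,-0.97],"jaw":0.6},
    {"dp":[0,0,0],"angular":[0,0.17,-0.97],"jaw":0.6},
    {"dp":[0,0,0],"angular":[0,0,0],"jaw":0.6},
    {"dp":[0,0,0],"angular":[0,0,0],"jaw":0.6},
  ],
)

```text
time: 23.33
position: [0.4317, -0.1702, 0.2641]
tcp_rot: [2.519, -0.332, 1.299]
wrist_force: [1.0, -0.4, -0.1]
width: 0.0562
grip_force: 0.0
```

```bash
python3 - <<'E'
from swd import *
x=bar(0);delta(c+.1*n,-n,np.cross(-n,x))
C=cam("wrist");im=optics.snapshot("wrist")[...,::-1];cv2.imwrite("pics/sw1.png",im)
h=cv2.cvtColor(np.ascontiguousarray(im),cv2.COLOR_BGR2HSV)
for nm,k in(("y",cv2.inRange(h,(18,120,70),(35,255,255))),("r",cv2.inRange(h,(0,150,40),(10,255,255))|cv2.inRange(h,(170,150,40),(180,255,255)))):
    for q in cv2.findContours(k,0,2)[0]:
        if cv2.contourArea(q)>100:print(nm,cv2.contourArea(q),cv2.boundingRect(q),cv2.minAreaRect(q))
print("c",proj(C,c),"plate",[proj(C,c+a*.035*u+b*.035*l).round().tolist() for a,b in((1,1),(1,-1),(-1,-1),(-1,1))],"bar",proj(C,c+.043*n+.023*x),proj(C,c+.043*n-.023*x),"disc",proj(C,c+.012*n))
E
```

```text
t 23.33 p [ 0.4317 -0.1702  0.2641] rot [ 2.519 -0.332  1.299] q [-0.8  -0.06  2.19  0.86  0.76 -0.99]
dp [-0.12  0.07  1.11]
turn [-0.05  0.   -0.14]
y 7275.0 (204, 318, 390, 25) ((398.5, 330.0), (24.0, 389.0), 90.0)
y 669.0 (422, 249, 25, 59) ((434.7480773925781, 277.97808837890625), (58.918155670166016, 22.412921905517578), 84.95755004882812)
y 696.5 (198, 249, 26, 59) ((209.62969970703125, 277.8975830078125), (22.608779907226562, 59.12166976928711), 6.709836959838867)
y 579.5 (71, 229, 83, 21) ((111.86312866210938, 238.0190887451172), (12.80616569519043, 83.14794921875), 82.05652618408203)
y 2574.5 (293, 151, 70, 68) ((327.4354248046875, 185.094970703125), (51.786094665527344, 52.633365631103516), 60.80251693725586)
y 139.5 (274, 111, 15, 13) ((281.0, 117.0), (12.0, 14.0), 90.0)
y 139.0 (292, 81, 15, 14) ((299.0, 87.5), (13.0, 14.0), 90.0)
y 6827.5 (44, 35, 106, 87) ((96.5, 78.0), (86.0, 105.0), 90.0)
r 929.0 (311, 169, 35, 41) ((327.7500305175781, 187.25), (35.35533905029297, 34.64822769165039), 45.0)
r 104.0 (421, 131, 17, 13) ((428.8529052734375, 136.9117431640625), (17.492855072021484, 7.202939987182617), 30.963754653930664)
c [328.51152888 185.87555217] plate [[338.0, 150.0], [364.0, 195.0], [319.0, 220.0], [293.0, 177.0]] bar [329.01580909 174.15248314] [329.26623871 211.40881917] disc [328.67350541 187.72321327]
```

The measured plate and bar pixels match the prediction within 1–2 px. I move in.

carry_out(
  moves=[
    {"dp":[-0.03,0.02,0.25],"angular":[-0.05,0,-0.14],"jaw":0.6},
    {"dp":[-0.03,0.02,0.25],"angular":[0,0,0],"jaw":0.6},
    {"dp":[-0.03,0.02,0.25],"angular":[0,0,0],"jaw":0.6},
    {"dp":[-0.03,0.01,0.25],"angular":[0,0,0],"jaw":0.6},
    {"dp":[0,0,0.11],"angular":[0,0,0],"jaw":0.6},
    {"dp":[0,0,0],"angular":[0,0,0],"jaw":0.6},
    {"dp":[0,0,0],"angular":[0,0,0],"jaw":0.6},
  ],
)

```text
time: 23.97
position: [0.5048, -0.1722, 0.1801]
tcp_rot: [2.511, -0.325, 1.312]
wrist_force: [-0.5, -0.3, -0.5]
width: 0.0558
grip_force: 0.0
```

```bash
python3 - <<'E'
from swd import *
x=bar(0);delta(c+.021*n,-n,np.cross(-n,x))
C=cam("wrist");im=optics.snapshot("wrist")[...,::-1];cv2.imwrite("pics/sw2.png",im)
h=cv2.cvtColor(np.ascontiguousarray(im),cv2.COLOR_BGR2HSV)
k=cv2.inRange(h,(0,150,40),(10,255,255))|cv2.inRange(h,(170,150,40),(180,255,255))
q=max(cv2.findContours(k,0,2)[0],key=cv2.contourArea);print(cv2.boundingRect(q),cv2.minAreaRect(q))
y=np.cross(n,x)
print("bar",proj(C,c+.043*n+.023*x),proj(C,c+.043*n-.023*x),"disc edge",[proj(C,c+.012*n+s*.024*y).round(1).tolist() for s in(1,-1)])
cv2.imwrite("pics/sw2c.png",cv2.resize(im[100:320,200:450],None,fx=2.4,fy=2.4))
E
```

```text
t 23.97 p [ 0.5048 -0.1722  0.1801] rot [ 2.511 -0.325  1.312] q [-0.67  0.22  2.15  1.13  0.55 -1.24]
dp [-0.01 -0.01  0.79]
turn [ 0.01 -0.01  0.04]
(297, 175, 50, 59) ((319.4797058105469, 201.62838745117188), (48.707767486572266, 55.10138702392578), 35.53767776489258)
bar [322.42371136 183.33771991] [322.30451694 237.43090847] disc edge [[296.3, 201.4], [348.4, 201.5]]
```

View pics/sw2c.png

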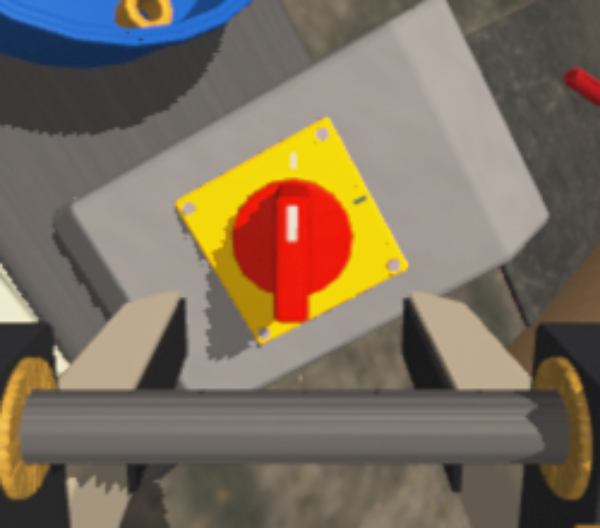

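The close view shows the red bar vertical and centred between the fingers at crop (292,260), its white end at the white mark and the green mark to its right (clockwise). I go in and grip.

carry_out(
  moves=[
    {"dp":[-0.01,-0.01,0.2],"angular":[0,0,0],"jaw":0.6},
    {"dp":[0,0,0.2],"angular":[0,0,0],"jaw":0.6},
    {"dp":[0,0,0.2],"angular":[0,0,0],"jaw":0.6},
    {"dp":[0,0,0.18],"angular":[0,0,0],"jaw":0.6},
    {"dp":[0,0,0],"angular":[0,0,0],"jaw":0.3},
    {"dp":[0,0,0],"angular":[0,0,0],"jaw":0},
    {"dp":[0,0,0],"angular":[0,0,0],"jaw":0},
    {"dp":[0,0,0],"angular":[0,0,0],"jaw":0},
  ],
  force=25,
)

```text
time: 24.68
position: [0.5535, -0.166, 0.1215]
tcp_rot: [2.507, -0.323, 1.313]
wrist_force: [0.1, 0.2, -0.1]
width: 0.0339
grip_force: 0.0
```

carry_out(
  moves=[
    {"dp":[0,0,0],"angular":[0,0,0],"jaw":0},
    {"dp":[0,0,0],"angular":[0,0,0],"jaw":0},
    {"dp":[0,0,0],"angular":[0,0,0],"jaw":0},
    {"dp":[0,0,0],"angular":[0,0,0],"jaw":0},
    {"dp":[0,0,0],"angular":[0,0,0],"jaw":0},
  ],
)

```text
time: 25.1
position: [0.553, -0.1653, 0.1201]
tcp_rot: [2.509, -0.324, 1.313]
wrist_force: [-10.1, -0.7, 5.6]
width: 0.0131
grip_force: 25.0
```

Gripped at 13.1 mm, the bar's width. I turn it clockwise by 1.05 rad.

carry_out(
  moves=[
    {"dp":[0,0,0],"angular":[0,0,0.95],"jaw":0},
    {"dp":[0,0,0],"angular":[0,0,0.95],"jaw":0},
    {"dp":[0,0,0],"angular":[0,0,0.95],"jaw":0},
    {"dp":[0,0,0],"angular":[0,0,0.95],"jaw":0},
    {"dp":[0,0,0],"angular":[0,0,0.95],"jaw":0},
    {"dp":[0,0,0],"angular":[0,0,0.95],"jaw":0},
    {"dp":[0,0,0],"angular":[0,0,0.95],"jaw":0},
    {"dp":[0,0,0],"angular":[0,0,0],"jaw":0},
  ],
)

```text
time: 25.77
position: [0.5529, -0.1652, 0.12]
tcp_rot: [2.747, -0.594, 0.792]
wrist_force: [-11.0, 1.0, 7.0]
width: 0.0131
grip_force: 25.0
```

carry_out(
  moves=[
    {"dp":[0,0,0],"angular":[0,0,0.95],"jaw":0},
    {"dp":[0,0,0],"angular":[0,0,0.95],"jaw":0},
    {"dp":[0,0,0],"angular":[0,0,0.95],"jaw":0},
    {"dp":[0,0,0],"angular":[0,0,0.95],"jaw":0},
    {"dp":[0,0,0],"angular":[0,0,0.95],"jaw":0},
    {"dp":[0,0,0],"angular":[0,0,0.95],"jaw":0},
    {"dp":[0,0,0],"angular":[0,0,0.5],"jaw":0},
    {"dp":[0,0,0],"angular":[0,0,0],"jaw":0},
  ],
)

```text
time: 26.43
position: [0.5528, -0.1649, 0.1199]
tcp_rot: [3.122, -0.699, 0.183]
wrist_force: [-11.7, 1.6, 6.9]
width: 0.0127
grip_force: 25.0
```

```bash
python3 - <<'E'
from swd import *
x=bar(1.05);delta(c+.021*n,-n,np.cross(-n,x));o=env.get_obs();print(o["wrist_force"],o["torque"],o["width"])
E
```

```text
t 26.43 p [ 0.5528 -0.1649  0.1199] rot [ 3.122 -0.699  0.183] q [-0.58  0.4   2.1   1.4   0.45 -0.44]
dp [-0.    0.    0.02]
turn [-0.01 -0.02  0.3 ]
[-11.65809257   1.6247416    6.890867  ] [0.39949566 1.02996605 0.3267753 ] 0.012682301770631297
```

carry_out(
  moves=[
    {"dp":[0,0,0],"angular":[0,0,0.3],"jaw":0},
    {"dp":[0,0,0],"angular":[0,0,0],"jaw":0},
    {"dp":[0,0,0],"angular":[0,0,0],"jaw":0.5},
    {"dp":[0,0,0],"angular":[0,0,0],"jaw":0.5},
    {"dp":[0,0,0],"angular":[0,0,0],"jaw":0.5},
    {"dp":[0,0,0],"angular":[0,0,0],"jaw":0.5},
    {"dp":[0,0,0],"angular":[0,0,0],"jaw":0.5},
    {"dp":[0,0,0],"angular":[0,0,0],"jaw":0.5},
  ],
)

```text
time: 27.1
position: [0.5539, -0.1655, 0.1202]
tcp_rot: [3.139, -0.701, 0.156]
wrist_force: [0.8, -0.1, 0.3]
width: 0.0452
grip_force: 0.0
```

carry_out(
  moves=[
    {"dp":[0,0,-0.15],"angular":[0,0,0],"jaw":0.5},
    {"dp":[0,0,-0.25],"angular":[0,0,0],"jaw":0.5},
    {"dp":[0,0,-0.3],"angular":[0,0,0],"jaw":0.5},
    {"dp":[0,0,-0.3],"angular":[0,0,0],"jaw":0.5},
    {"dp":[0,0,-0.3],"angular":[0,0,0],"jaw":0.5},
    {"dp":[0,0,-0.2],"angular":[0,0,0],"jaw":0.5},
    {"dp":[0,0,0],"angular":[0,0,0],"jaw":0.5},
    {"dp":[0,0,0],"angular":[0,0,0],"jaw":0.5},
  ],
)

```text
time: 27.77
position: [0.4583, -0.1806, 0.2355]
tcp_rot: [3.137, -0.702, 0.156]
wrist_force: [0.1, 0.2, -0.6]
width: 0.0468
grip_force: 0.0
```

```bash
python3 - <<'E'
from swd import *
o=env.get_obs();print(o["time"],o["position"],o["wrist_force"])
C=cam("wrist");im=optics.snapshot("wrist")[...,::-1]
h=cv2.cvtColor(np.ascontiguousarray(im),cv2.COLOR_BGR2HSV)
# white mark on bar top: expected direction from axis at height .043
q0=proj(C,c+.043*n).round(1);print("axis",q0,"on tip",proj(C,c+.043*n+.023*bar(1.05)).round(1),"off tip",proj(C,c+.043*n+.023*bar(0)).round(1))
k=cv2.inRange(h,(0,0,150),(180,70,255));P=[]
for q in cv2.findContours(k,0,2)[0]:
    m=cv2.minAreaRect(q)[0]
    if np.hypot(*(np.array(m)-q0))<60 and cv2.contourArea(q)>3:
        w=(lambda o_,d:o_+d*(((c+.043*n-o_)@n)/(d@n)))(*ray(C,m))-c;print("white",np.round(m,1),cv2.contourArea(q),"angle from up",np.arctan2(w@l,w@u).round(2),"r",np.hypot(w@l,w@u).round(3))
load()
E
```

```text
27.7667 [ 0.45833384 -0.18055761  0.23545643] [ 0.09667544  0.22777964 -0.56043312]
axis [321.8 190.7] on tip [321.8 169.2] off tip [302.9 180.1]
white [322.  180.5] 13682.0 angle from up -0.02 r 0.011
scene bead []
scene bush [(0.03, -0.004, 10)]
wrist bead [(-0.07, -0.006, 48), (-0.065, 0.04, 152), (-0.031, 0.025, 134), (-0.003, -0.033, 131), (-0.003, 0.044, 124), (0.023, 0.03, 42), (0.031, 0.041, 14), (0.053, -0.054, 116), (0.04, 0.067, 121), (0.075, -0.007, 104)]
wrist bush [(-0.05, -0.042, 45), (0.011, -0.068, 96), (0.062, -0.037, 165)]
top bead [(-0.077, -0.008, 28), (-0.066, 0.04, 24), (-0.03, 0.025, 26), (-0.004, 0.043, 24), (-0.002, -0.034, 28), (0.006, 0.005, 22), (0.04, 0.066, 24), (0.053, -0.054, 26), (0.075, -0.006, 24)]
top bush [(-0.057, -0.048, 40), (0.011, -0.073, 40), (0.065, -0.037, 42)]
```

```bash
python3 - <<'E'
from swd import *
C=cam("wrist");im=np.ascontiguousarray(optics.snapshot("wrist")[...,::-1]);h=cv2.cvtColor(im,cv2.COLOR_BGR2HSV)
red=cv2.inRange(h,(0,150,40),(10,255,255))|cv2.inRange(h,(170,150,40),(180,255,255))
q=cv2.convexHull(max(cv2.findContours(red,0,2)[0],key=cv2.contourArea))
m=np.zeros(red.shape,np.uint8);cv2.fillConvexPoly(m,q,255)
k=cv2.inRange(h,(0,0,110),(180,110,255))&cv2.erode(m,None)
ys,xs=np.nonzero(k);d=np.array([xs.mean(),ys.mean()]);o_,r=ray(C,d);w=o_+r*(((c+.043*n-o_)@n)/(r@n))-c
print(cv2.boundingRect(q),len(xs),d,"angle from up",np.arctan2(w@l,w@u),np.hypot(w@l,w@u))
t=optics.snapshot("top")[...,::-1];h=cv2.cvtColor(np.ascontiguousarray(t),cv2.COLOR_BGR2HSV);g=cv2.inRange(h,(45,90,30),(85,255,255));z=g*0;z[205:250,165:200]=g[205:250,165:200]
print("stick top",cv2.boundingRect(z))
E
```

```text
(483, 39, 57, 60) 0 [nan nan] angle from up nan nan
stick top (174, 220, 11, 19)<stdin>:7: RuntimeWarning: Mean of empty slice.
  ret = ret.dtype.type(ret / rcount)
```

```bash
python3 - <<'E'
from swd import *
C=cam("wrist");im=np.ascontiguousarray(optics.snapshot("wrist")[...,::-1]);h=cv2.cvtColor(im,cv2.COLOR_BGR2HSV)
m=np.zeros(im.shape[:2],np.uint8);cv2.circle(m,(322,190),24,255,-1)
red=(cv2.inRange(h,(0,150,40),(10,255,255))|cv2.inRange(h,(170,150,40),(180,255,255)))&m
q=cv2.convexHull(max(cv2.findContours(red,0,2)[0],key=cv2.contourArea));print(cv2.boundingRect(q))
f=red*0;cv2.fillConvexPoly(f,q,255);k=cv2.inRange(h,(0,0,110),(180,110,255))&f
ys,xs=np.nonzero(k);d=np.array([xs.mean(),ys.mean()]);o_,r=ray(C,d);w=o_+r*(((c+.043*n-o_)@n)/(r@n))-c
print(len(xs),d,"angle from up",np.arctan2(w@l,w@u),np.hypot(w@l,w@u))
E
```

```text
(303, 166, 39, 44)
33 [322. 177.] angle from up 0.07821493325835494 0.013886188238108492
```

The white mark on the bar now points up the slope within a pixel, so the switch is on. The stick is in its stand and the load is in order. I hand the job in.

```bash
python3 -c "
from cell import env
print(env.job_done())"
```

```text
the job is handed in; nothing more can be done
None
```

I handed the job in at about 28 s: beads all shifted, bushes at least 66 mm apart, stick back in its stand, then the main switch turned on, all checked in the images; the hand-in returned no verdict.

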